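Complete the service kit: one bracket, one shaft, one cover plate

TASK

Complete the kit tray so that it holds exactly one bracket, one shaft and one cover plate. One lane of the tray is already filled: of the parts lying on the bench, slide one of the type that is still missing into the empty lane, under the strap and fully home against the back stop, and leave the other part out on the bench; do not shove the tray along. The cover plate sits in the sloped holder: swing the tab fully aside, lift the plate out and lay it flat in the tray's open pocket without dropping it, and leave the other things on the bench undisturbed.

Things in the scene. Friction and masses are not known exactly. Their poses are not given: they have to be found in the camera images.
- tray: Loose aluminium kit tray, 1.4 kg; starts to slide at about 6.5 to 10 N. Origin on the bench; x from its open front to its back (away from the robot), y to its left. Two lanes side by side (bench top is their floor), open pocket left of them. Lane walls 32 mm high from x = -30 mm (mouth) to the back stop face at +30 mm. A strap at x = -30 to -16 mm spans both mouths: 32 mm clear under it, top at 36 mm.
- lane_right (a point): Bench-level point on the centre line (tray y = -40 mm) of the tray's right lane, empty at the start: a part's origin lies here when it is fully home (tray x = -5 mm), its rear end then 10 mm out in front of the strap. Lane 76 mm wide inside. Parts go in only by sliding under the strap from the front. Axes as the tray's.
- lane_left (a point): The same point of the left lane (tray y = +40 mm), which holds one part from the start (it may sit a few mm short of the stop: leave it).
- pocket (a point): Centre of the floor of the open pocket for the cover plate, 4 mm above the bench, at tray x = -22, y = +124 mm. Inside 104 mm (x) by 84 mm (y); walls 20 mm above the bench, back wall 36 mm, wall to the left lane 20 to 32 mm. Axes as the tray's.
- bracket_a: Steel bracket: base plate 70 x 60 x 10 mm with an upright end plate (60 wide, 10 thick, 28 mm high) at its -x end and two small ribs. Origin: underside centre; x along its 70 mm length, +x end away from the robot, within 0.12 rad of the tray's axes. 130 to 235 g. Starts in the left lane or on the bench in front of the tray; slides on the bench with 0.6 to 1.7 N.
- bracket_b: Second, identical bracket. Origin: underside centre; x along its 70 mm length, +x end away from the robot, within 0.12 rad of the tray's axes. 130 to 235 g. Starts in the left lane or on the bench in front of the tray.
- shaft: Steel shaft: 18 mm round bar along x between two upright end plates (60 wide, 26 high, 10 thick, at x = -30 and +30 mm). Origin: underside centre; x along its 70 mm length, +x end away from the robot, within 0.12 rad of the tray's axes. 130 to 235 g. Starts in the left lane or on the bench in front of the tray; slides with 0.6 to 1.7 N.
- cover: Aluminium cover plate 90 (x) x 70 (y) x 6 mm, 130 g, in the sloped holder. Origin: centre of its underside; x up the slope, z normal out of its face. Grip rib on the face: 12 mm thick (x), 44 mm long (y), centred at x = -8 mm, y = 0, top 30 mm above the underside; grip it closing along the plate's x, tool tilted to the slope.
- holder: Fixed steel holder. Origin: centre of its footprint (130 x 104 mm), axes level. Its plate, 140 (up the slope) x 100 mm, rises at 30 degrees towards +x, so faces -x (robot) and up; top edge about 95 mm high. Recess 95 x 75 mm; rails around it stand 9 mm above its floor, 3 mm above the cover plate's face.
- holder_seat (a point): Centre of the floor of the holder's recess, 50 mm above the bench. Axes as holder (level).
- tab (a joint): Swing tab angle, rad: 0 = straight down the slope over the cover plate (holding it). Turns both ways about the slope's normal to stops at +-1.7; clear of the plate beyond +-1.35. Positive: its peg goes to the holder's -y side. Stays where left; about 2 N at the peg turns it.
- tab_pivot (a point): Pivot of the swing tab, on its top face (14.5 mm above the recess floor along the normal), mid top rail, 62 mm up the slope from holder_seat. z is the slope's normal, -x points from pivot to peg (turns with the tab).
- tab_peg (a point): Top of the peg on the tab: along the slope's normal, 10 mm diameter, 18 mm high above the tab's top face, 28 mm from the pivot. Push it sideways. The tab is 12 mm wide, 5 mm thick, reaches 36 mm from the pivot. Axes as tab_pivot.
- vial: Bystander: small amber glass vial, 28 mm diameter, 50 mm high, between tray and holder. Origin: centre of underside.
- dish: Bystander: low white dish, 70 mm diameter, 18 mm high. Origin: centre of underside.
- driver: Bystander: screwdriver 160 mm long lying on the bench.
- beaker: Bystander: white beaker, 60 mm diameter, 75 mm high, behind the tray. Origin: centre of underside.
- bottle: Bystander: white bottle, 68 mm diameter, 150 mm high, behind the tray to the right. Origin: centre of underside.
- tipbox: Bystander: grey box 85 x 120 x 60 mm, behind the tray to the left. Origin: centre of underside.
There are look-alikes about, which are no part of the job. What is shaped like the cover but red is not meant. What is shaped like the bracket_a but orange is not meant.

How it is judged:
By the outcome, as a careful person would: the job done as asked, in the order asked, and still so for the second after the job is handed in, with the robot touching nothing.
It also fails if it takes over 72 s, if anything falls off the work surface, if the arm or the gripper's body presses on something with over 40 N, if the wrist force passes 120 N, or if a joint passes its speed limit or range.

ROBOT

A 7-joint arm with a two-finger parallel gripper is mounted at the origin on the work surface. World frame = base frame: x ahead of the robot, y to its left, z up, the work surface at z = 0. Lengths are in m, angles in rad, forces in N, time in s.
With the tool pointing down it reaches from about 0.425 to 0.825 m from the base axis. Payload 3.6 kg.
Tool frame: the origin (TCP) lies midway between the tips of the shut fingers; the grasp point (between the pads) lies 19 mm behind it (grip_depth is the distance from the TCP to the grasp point, in m); y points along the fingers, x is the direction in which the jaws open and shut, and the axes are right-handed (so a half turn about y gives the same grasp; the last joint's range is limited). The gripper opens to 85 mm and grips with 20 to 120 N. Pads are 22 mm wide; open, the fingers measure 114 mm over their backs; the gripper's body (76 mm by 85 mm) begins 54 mm behind the grasp point. The pads swing forward as they close: fully open they stand 13 mm farther back than shut.
Start: joints at [-1.23, 0.615, -0.013, 1.423, 0.008, 1.103, -0.04], TCP at [0.233, 0.607, 0.231] pointing down, gripper open.
Joint ranges: [-3.12, 3.12], [-0.3, 2.06], [-1.34, 1.32], [0.26, 2.42], [-1.36, 4.5], [0.01, 1.98], [-2.84, 2.84]. Speed limits (rad/s): [2.79, 2.79, 3.14, 3.14, 3.14, 3.14, 3.14].

INTERFACE

Orientations are given as a unit quaternion [w, x, y, z].
In Python, from station import * gives the robot as it stands. The module is installed in compiled form; this text tells all that it offers.
- The arm moves only by the tool play_rows, never from a script. Its argument "deltas" is one flat list of numbers, 5 for each row, row after row: the shift along the tool's x, y, z in mm, then the turn about the tool's y in rad, then the finger opening in mm, from 0 to 85.4. In form: [x, y, z, yaw, jaw, x, y, z, yaw, jaw, ...]. A call has 1 to 5 rows; each row shifts and turns the commanded pose from where the row before left it, along the tool's axes as they then stand; what a row does not reach is not made up. A row lasts 1/10 s, in which the tool goes at most 50 mm and 8.59 degrees, less where a joint would pass 70% of its speed; a pose out of reach is approached as far as the arm can. A call with a gripper value outside its range is refused whole. The fingers move at their own pace and stop on an object; "newtons" is the grip in N (left out, the last holds). Time passes only in rows, so rows that do not move let the fingers close. It gives the time, the measured TCP pose, the force and the opening at its end, in the units of the state.
- observe(): the state, without advancing time (a new reading comes with each control period).
- grab_frame(name): name is "side" or "top" or "wrist"; returns a dict with "frame" (400x640x3 uint8, blue, green, red), "depth" (400x640 float32, m along the optical axis (not along the pixel's ray), 0 where there is no reading), "vertical_fov" (degrees; the focal length in pixels is half the picture's height over the tangent of half this angle, whatever the lens; pixels are square), "cx", "cy" (the principal point, pixels), "k1" (the pictures are not rectified: a ray, as slopes to the right and down, at radius r is drawn at 1 + k1 r^2 times it, then the intrinsics apply), "eye" and "orientation" of the camera in the world. Camera axes: x right, y down, z forward; pixel columns grow to the right and rows downward; lengths in m; the calibration is good to about 2 mm. A picture is of the moment at which its call begins.
- hand_in(): hands the job in, once; it reports no verdict.
The state is a dict: "time_s": time; "q": joint angles; "qvel": joint speeds; "joint_efforts": joint torques, N m; "tool_pos": TCP position; "orientation": TCP orientation; "force": force on the tool from outside, world axes, zero at the start; "ft_torque": the same for the moment, N m; "width": opening from 0.0 (shut) to 1.0 (fully open).
Only numpy, scipy, OpenCV 4.12 (cv2) and the standard library are available. Lean on these libraries where they do the work, as an engineer would, in place of code of your own. Each camera call takes 0.05 s, during which the arm holds its last target.

## Working session

There is one attempt and no reset: what is moved stays moved. The work goes in short steps, Python scripts to look and compute and a tool call to move; the robot and the scene stay as the last step left them, time stands still between calls to the robot, and variables do not carry over. Pictures are saved under pics/ and viewed, and the job is handed in when it is done.

Besides the shell and the picture viewer there is one more tool, called after ">>>" as name(argument=value, ...) on one line, values as JSON. play_rows: Moves the arm, as the interface text tells. Its arguments: {"type":"object","properties":{"deltas":{"type":"array","items":{"type":"number"}},"newtons":{"type":"number"}},"required":["deltas"]}

```bash
mkdir -p pics; python3 - <<'E'
from station import *
import cv2, numpy as np
s=observe(); print({k:np.round(v,3).tolist() for k,v in s.items()})
for n in("side","top","wrist"):
    d=grab_frame(n); cv2.imwrite(f"pics/{n}0.png",d["frame"]); np.savez(f"{n}0.npz",**d)
    print(n,{k:v for k,v in d.items() if k not in("frame","depth")}, (d["depth"]>0).mean())
E
```

```text
{'time_s': 0.0, 'q': [-1.231, 0.616, -0.013, 1.425, 0.008, 1.103, -0.04], 'qvel': [0.0, -0.002, 0.0, -0.002, 0.001, -0.001, 0.0], 'joint_efforts': [-0.0, -46.921, 0.259, -17.103, 0.01, 0.009, 0.0], 'tool_pos': [0.233, 0.606, 0.23], 'orientation': [-0.582, 0.583, 0.4, -0.401], 'force': [-0.116, 0.575, 0.185], 'ft_torque': [0.03, -0.038, -0.002], 'width': 0.998}
side {'vertical_fov': 51.154683761963064, 'cx': 319.7455864215542, 'cy': 193.94046772373167, 'k1': -0.05331531447148686, 'eye': array([ 0.12302808, -0.60991046,  0.84017941]), 'orientation': array([-0.38017209,  0.88827885, -0.23590941,  0.10381053])} 0.995890625
top {'vertical_fov': 52.196231336006896, 'cx': 319.47044461734106, 'cy': 199.76029452090762, 'k1': -0.025539445725851775, 'eye': array([0.3508016 , 0.04747001, 1.22830517]), 'orientation': array([ 0.05834019, -0.70284471,  0.70765344, -0.04280579])} 0.9959296875
wrist {'vertical_fov': 64.99688510360733, 'cx': 318.866742629412, 'cy': 195.03657322986888, 'k1': -0.04747862040056756, 'eye': array([0.17021734, 0.62977299, 0.37165263]), 'orientation': array([0.11283597, 0.81639452, 0.56124044, 0.07600794])} 0.995890625
```

View pics/top0.png

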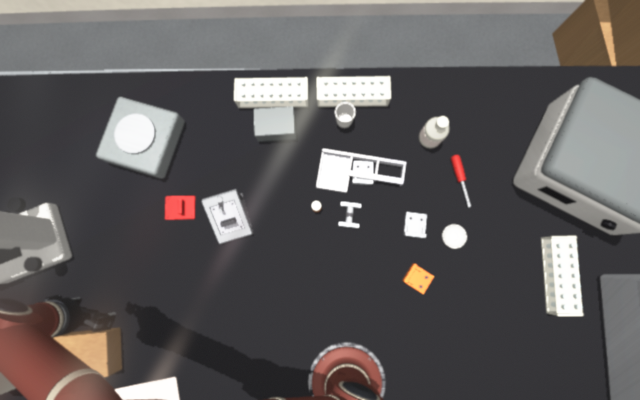

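View pics/side0.png

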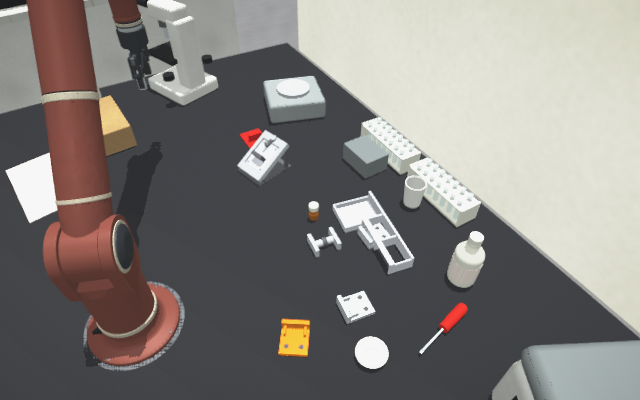

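View pics/wrist0.png

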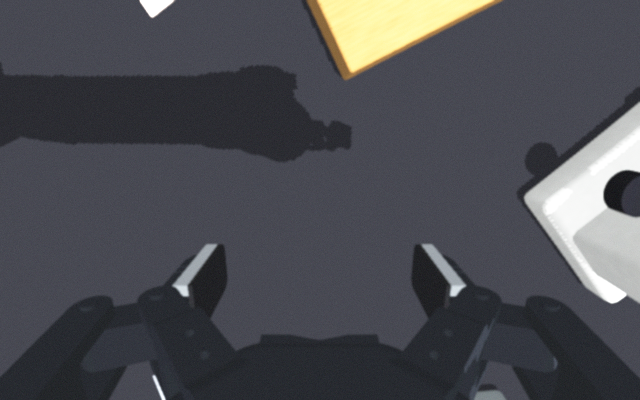

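```bash
cat > h.py <<'E'
import numpy as np, cv2
from scipy.spatial.transform import Rotation as R
def rot(q): return R.from_quat([q[1],q[2],q[3],q[0]]).as_matrix()
def K(d):
    h=d["frame"].shape[0]; f=h/2/np.tan(np.radians(float(d["vertical_fov"]))/2); return f,float(d["cx"]),float(d["cy"]),float(d["k1"])
def rays(d,uv):
    f,cx,cy,k1=K(d); uv=np.asarray(uv,float).reshape(-1,2)
    p=(uv-[cx,cy])/f; q=p.copy()
    for _ in range(30): q=p/(1+k1*(q**2).sum(1,keepdims=True))
    c=np.c_[q,np.ones(len(q))]
    return np.asarray(d["eye"]),c@rot(d["orientation"]).T   # z-depth scaled
def onplane(d,uv,z):
    e,r=rays(d,uv); return e+r*((z-e[2])/r[:,2])[:,None]
def cloud(d,box=None):
    dep=np.asarray(d["depth"]); v,u=np.nonzero(dep>0)
    if box: m=(u>=box[0])&(u<box[2])&(v>=box[1])&(v<box[3]); u,v=u[m],v[m]
    e,r=rays(d,np.c_[u,v]); return np.c_[u,v],e+r*dep[v,u][:,None]
def proj(d,P):
    f,cx,cy,k1=K(d); c=(np.asarray(P)-np.asarray(d["eye"]))@rot(d["orientation"]); s=c[:,:2]/c[:,2:]
    return s*(1+k1*(s**2).sum(1,keepdims=True))*f+[cx,cy]
def crop(d,b,s,fn):
    i=np.asarray(d["frame"])[b[1]:b[3],b[0]:b[2]]; cv2.imwrite(fn,cv2.resize(i,None,fx=s,fy=s,interpolation=cv2.INTER_CUBIC))
def load(n): return dict(np.load(n+".npz"))
E
python3 - <<'E'
from h import *
from station import *
s=observe(); M=rot(s["orientation"]); print(np.round(M,3))
d=load("top0"); crop(d,(300,140,500,260),4,"pics/t1.png"); crop(d,(150,160,270,250),6,"pics/t2.png")
e=load("side0"); crop(e,(290,180,490,330),4,"pics/s1.png"); crop(e,(220,110,320,200),6,"pics/s2.png")
for n,dd in(("top",d),("side",e)):
    _,P=cloud(dd); z=P[:,2]; m=(abs(z)<.02)&(P[:,0]>.3)&(P[:,0]<.9)&(abs(P[:,1])<.5); print(n,np.median(z[m]),z[m].std())
E
```

```text
[[ 0.359 -0.001 -0.933]
 [ 0.933 -0.002  0.359]
 [-0.002 -1.     0.   ]]
top 0.0016270606791262132 0.0032715312109297505
side -0.00040706631149167727 0.0037030204704888484
```

```bash
ls pics
```

```text
s1.png
s2.png
side0.png
t1.png
t2.png
top0.png
wrist0.png
```

View pics/t1.png

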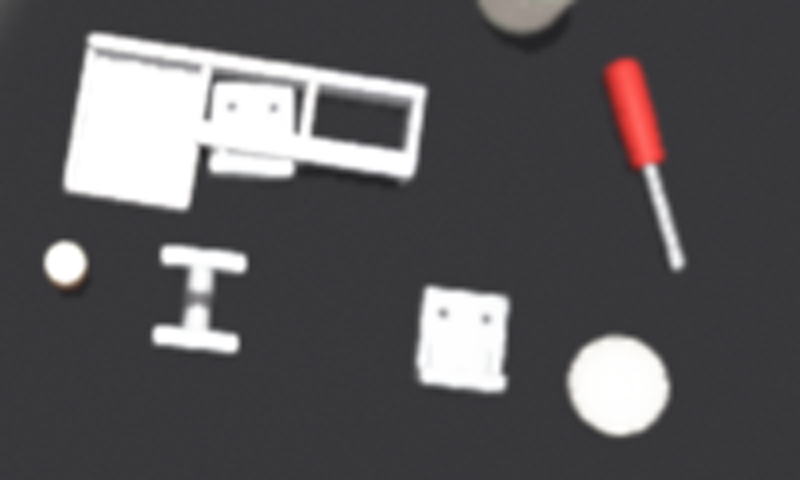

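View pics/s1.png

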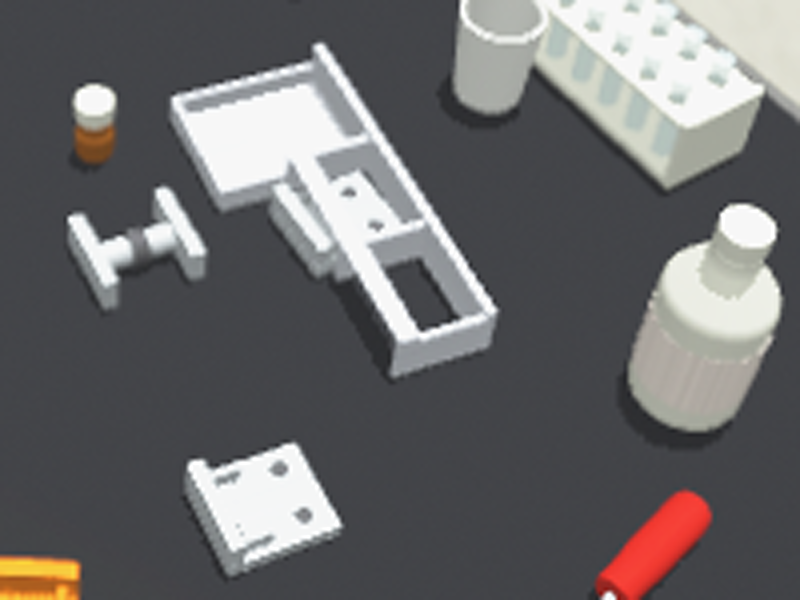

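View pics/t2.png

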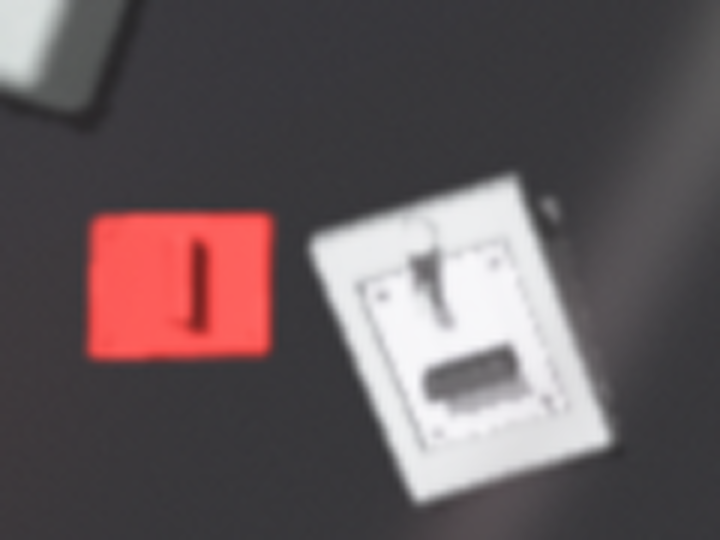

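View pics/s2.png

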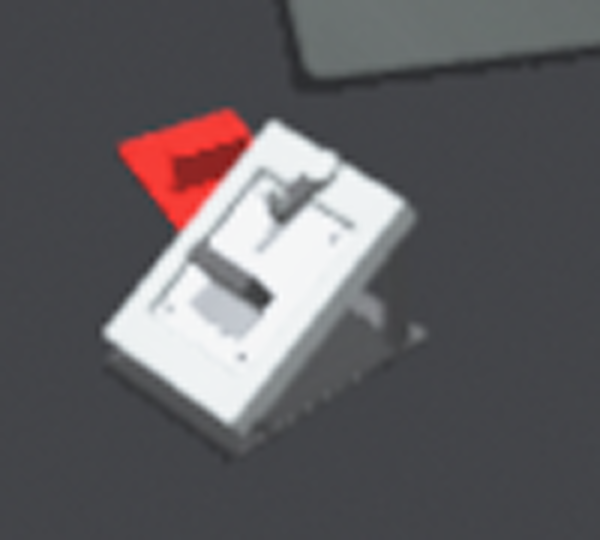

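```bash
python3 - <<'E'
from h import *
d=load("top0"); e=load("side0")
def q(c,s=4,o=(300,140)): return [c[0]/s+o[0]-.5+.5/s, c[1]/s+o[1]-.5+.5/s]
T={"tray_backL":((88,36),.036),"tray_backR":((428,88),.036),"strapR":((408,180),.036),
"pkFL":((64,190),.02),"pkFR":((188,208),.02),
"sh_fL":((162,245),.026),"sh_fR":((247,255),.026),"sh_rL":((153,326),.026),"sh_rR":((238,351),.026),"sh_fLr":((160,262),.026),
"vial":((66,262),.05),"brkt":((462,335),.01)}
for k,(c,z) in T.items(): print(k,np.round(onplane(d,[q(c)],z)[0]*1000,1))
H={"TL":((310,243),.095),"TR":((517,175),.095),"BR":((613,442),.02),"BL":((415,502),.02),"ribL":((425,385),.06),"ribR":((520,350),.06),"red":((180,285),0)}
for k,(c,z) in H.items(): print(k,np.round(onplane(d,[q(c,6,(150,160))],z)[0]*1000,1))
# depth cloud of the holder
uv,P=cloud(d,(195,180,260,250)); m=(P[:,2]>.02); P=P[m]; print(len(P),P[:,2].max())
c=P.mean(0); 
for _ in range(8):
    A=np.c_[P[:,:2],np.ones(len(P))]; co=np.linalg.lstsq(A,P[:,2],rcond=None)[0]; r=P[:,2]-A@co; P=P[abs(r)<max(.004,1.5*r.std())]
print(co,np.degrees(np.arctan(np.hypot(*co[:2]))),np.degrees(np.arctan2(co[1],co[0])),r.std(),P.mean(0))
E
```

```text
tray_backL [678.1  66.   36. ]
tray_backR [ 635.5 -187.2   36. ]
strapR [ 566.  -169.9   36. ]
pkFL [563.6  85.   20. ]
pkFR [549.   -7.8  20. ]
sh_fL [520.4  12.1  26. ]
sh_fR [512.4 -50.8  26. ]
sh_rL [460.1  19.5  26. ]
sh_rR [441.2 -42.8  26. ]
sh_fLr [507.6  13.8  26. ]
vial [505.1  82.8  50. ]
brkt [ 453.1 -210.8   10. ]
TL [516.2 406.6  95. ]
TR [547.8 309.   95. ]
BR [426.3 275.3  20. ]
BL [397.2 373.2  20. ]
ribL [451.8 359.2  60. ]
ribR [468.4 313.6  60. ]
red [508.9 503.1   0. ]
1694 0.10334874830860086
[ 0.54913982  0.16475493 -0.25720559] 29.8266191270863 16.700486486746435 0.002080299697182419 [0.47144853 0.34125929 0.05790972]
```

>>> play_rows(deltas=[-28,-3,-36,0,60,-28,-3,-36,0,60,-28,-3,-36,0,60,-28,-3,-36,0,60,-28,-3,-36,0,60])

```text
time_s: 0.65
tool_pos: [0.3516, 0.4096, 0.2462]
orientation: [-0.583, 0.583, 0.4, -0.401]
force: [0.9, -0.6, -0.4]
width: 0.705
```

>>> play_rows(deltas=[-28,-3,-36,0,60,-28,-3,-36,0,60,0,0,0,0.14,60,0,0,0,0.14,60,0,0,0,0.14,60])

```text
time_s: 1.15
tool_pos: [0.3982, 0.3327, 0.2521]
orientation: [0.654, -0.654, -0.268, 0.268]
force: [0.3, 0.0, -0.1]
width: 0.704
```

>>> play_rows(deltas=[0,0,0,0.14,60,0,0,0,0.14,60,0,0,0,0.14,60,0,0,0,0.14,60,0,0,0,0.14,60])

```text
time_s: 1.65
tool_pos: [0.3978, 0.3333, 0.252]
orientation: [-0.706, 0.707, 0.027, -0.028]
force: [-0.5, 0.2, -0.2]
width: 0.702
```

>>> play_rows(deltas=[0,0,0,0.14,60,0,0,0,0.14,60,0,0,0,0.14,60,0,0,0,0.14,60,0,0,0,0.14,60])

```text
time_s: 2.15
tool_pos: [0.3977, 0.3333, 0.252]
orientation: [-0.673, 0.673, -0.216, 0.216]
force: [-0.2, -0.0, 0.6]
width: 0.7
```

>>> play_rows(deltas=[0,0,0,0.14,60,0,0,0,0.14,60,0,0,0,0.14,60,0,0,0,0.14,60,0,0,0,0.12,60])

```text
time_s: 2.65
tool_pos: [0.3977, 0.3334, 0.2521]
orientation: [-0.562, 0.563, -0.428, 0.428]
force: [-0.4, 0.2, -0.7]
width: 0.706
```

```bash
python3 - <<'E'
from h import *
from station import *
s=observe(); M=rot(s["orientation"]); print(np.round(M,3))
d=grab_frame("wrist"); np.savez("w1.npz",**d); cv2.imwrite("pics/w1.png",d["frame"]); print(d["eye"])
E
```

```text
[[ 0.267 -0.001  0.964]
 [-0.964 -0.     0.267]
 [ 0.    -1.    -0.001]]
[0.46422978 0.35055263 0.39339182]
```

View pics/w1.png

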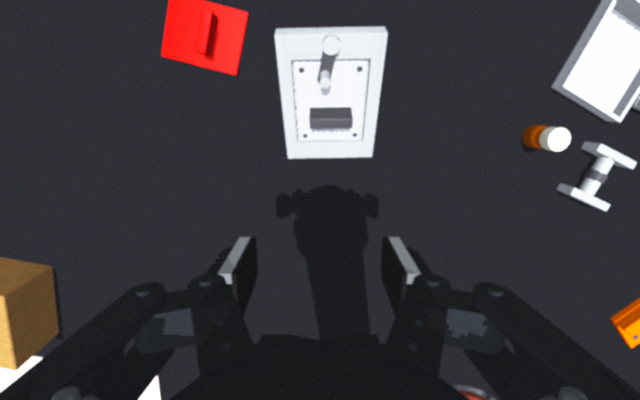

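```bash
python3 - <<'E'
from h import *
d=load("w1"); crop(d,(260,10,400,170),4.5 and 4,"pics/w1c.png")
uv,P=cloud(d,(270,20,395,165)); m=P[:,2]>.015; uv,P=uv[m],P[m]
Q=P.copy()
for _ in range(10):
    A=np.c_[Q[:,:2],np.ones(len(Q))]; co=np.linalg.lstsq(A,Q[:,2],rcond=None)[0]; r=Q[:,2]-A@co; k=abs(r)<max(.003,1.5*r.std()); Q=Q[k]
n=np.array([-co[0],-co[1],1]); n/=np.linalg.norm(n); 
print("tilt",np.degrees(np.arccos(n[2])),"dir",np.degrees(np.arctan2(co[1],co[0])),r.std()*1000,Q.mean(0))
h=(P-np.array([0,0,co[2]]))@n
for lo,hi in((.012,.02),(.02,.024),(.024,.04),(.006,.012)):
    k=(h>lo)&(h<hi); print(lo,k.sum(),np.round(P[k].mean(0)*1000,1),uv[k].min(0),uv[k].max(0)) if k.any() else 0
im=np.zeros((400,640),np.uint8); im[uv[:,1],uv[:,0]]=np.clip(128+h*4000,0,255)
cv2.imwrite("pics/w1h.png",cv2.resize(im[10:170,260:400],None,fx=4,fy=4,interpolation=cv2.INTER_NEAREST))
E
```

```text
tilt 29.994238300566273 dir 16.57779879105451 1.7110338541534202 [0.47862886 0.34238139 0.06022761]
0.012 222 [465.8 339.9  71.3] [309  72] [352 118]
0.02 518 [455.9 336.7  72.3] [309  76] [352 129]
0.024 60 [486.  351.1  94.4] [314  78] [329 122]
0.006 652 [501.8 351.4  83.9] [309  35] [351 114]
```

View pics/w1c.png

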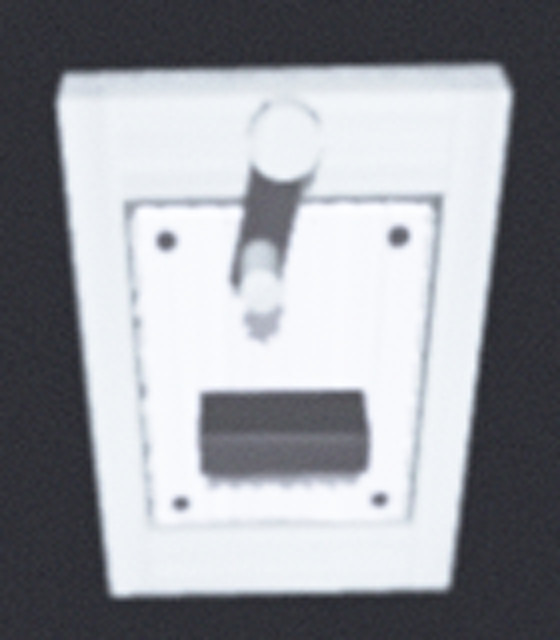

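View pics/w1h.png

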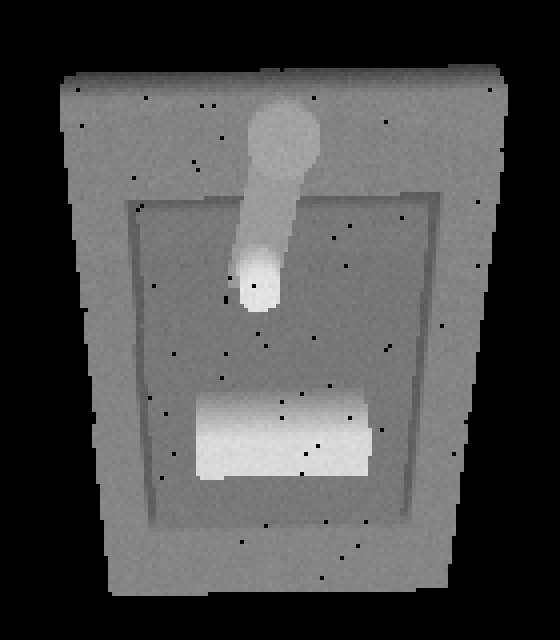

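>>> play_rows(deltas=[44,-9,-4,0,60,44,-9,-4,0,60,44,-9,-4,0,60,44,-9,-4,0,60,44,-9,-4,0,60])

```text
time_s: 3.2
tool_pos: [0.4384, 0.1146, 0.2977]
orientation: [0.564, -0.564, 0.426, -0.426]
force: [1.1, 0.4, 0.5]
width: 0.704
```

>>> play_rows(deltas=[44,-9,-4,0,60,44,-9,-4,0,60,44,-9,-4,0,60,44,-9,-4,0,60,0,0,0,0.145,60])

```text
time_s: 3.7
tool_pos: [0.4709, -0.0666, 0.3354]
orientation: [-0.528, 0.528, -0.468, 0.473]
force: [0.0, -0.5, 0.2]
width: 0.704
```

>>> play_rows(deltas=[0,0,0,0.145,60,0,0,0,0.145,60,0,0,0,0,60])

```text
time_s: 4.0
tool_pos: [0.4707, -0.0574, 0.333]
orientation: [0.459, -0.459, 0.538, -0.538]
force: [0.5, -0.0, -0.5]
width: 0.701
```

```bash
python3 - <<'E'
from h import *
from station import *
s=observe(); M=rot(s["orientation"]); print(np.round(M,3),s["tool_pos"],s["time_s"])
d=grab_frame("wrist"); np.savez("w2.npz",**d); cv2.imwrite("pics/w2.png",d["frame"]); print(d["eye"])
E
```

```text
[[-0.158 -0.001  0.987]
 [-0.987 -0.    -0.158]
 [ 0.    -1.    -0.001]] [ 0.47068171 -0.05741625  0.33299827] 4.0
[ 0.53887001 -0.06921401  0.47434742]
```

View pics/w2.png

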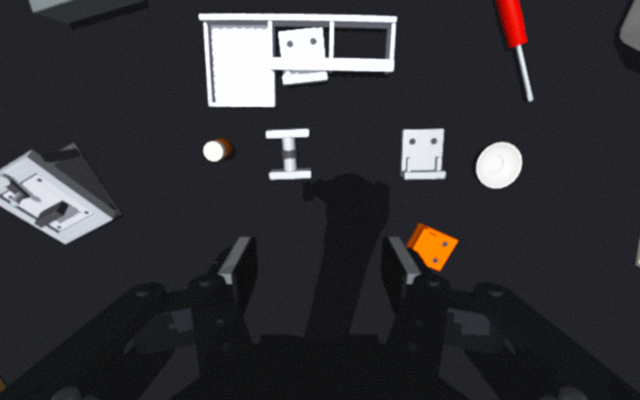

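```bash
python3 - <<'E'
from h import *
d=load("w2"); crop(d,(190,5,450,205),3,"pics/w2c.png")
def rect(P): return cv2.minAreaRect((P[:,:2]*1000).astype(np.float32))
# shaft
uv,P=cloud(d,(255,118,320,188)); m=(P[:,2]>.018)&(P[:,2]<.05); print("shaft ztop",np.percentile(P[m][:,2],[10,50,90]),rect(P[m]))
print(" bench z near",np.median(P[P[:,2]<.01][:,2]))
b=cv2.boxPoints(rect(P[m])); print(np.round(b,1).tolist())
m2=P[:,2]>.018; uvs=uv[m2]; 
c=[P[m2&(uv[:,1]<142)][:,:2].mean(0),P[m2&(uv[:,1]>165)][:,:2].mean(0)]; print("front/rear plate",np.round(c,4))
# tray: back wall + strap
uv,P=cloud(d,(192,8,402,112)); 
m=(P[:,2]>.028)&(P[:,2]<.05); print("tray36",rect(P[m]),np.percentile(P[m][:,2],[5,50,95]))
print(np.round(cv2.boxPoints(rect(P[m])),1).tolist())
# side view (image u) positions: draw height map
im=np.zeros((400,640),np.uint8); im[uv[:,1],uv[:,0]]=np.clip(20+P[:,2]*5000,0,255)
cv2.imwrite("pics/w2h.png",cv2.resize(im[5:115,190:410],None,fx=3.6,fy=3.6,interpolation=cv2.INTER_NEAREST))
E
```

```text
shaft ztop [0.01956133 0.02396309 0.02569519] ((481.10498046875, -14.627185821533203), (59.591552734375, 70.33464813232422), 83.11502838134766)
 bench z near -0.0010694005557270736
[[442.6000061035156, -40.0], [512.4000244140625, -48.400001525878906], [519.5999755859375, 10.699999809265137], [449.79998779296875, 19.200000762939453]]
front/rear plate [[ 0.5101 -0.0197]
 [ 0.4531 -0.0116]]
tray36 ((616.2112426757812, -53.72047424316406), (252.81741333007812, 83.77481079101562), 79.96098327636719) [0.02974895 0.03457412 0.03623249]
[[552.9000244140625, -170.89999389648438], [635.4000244140625, -185.5], [679.5, 63.5], [597.0, 78.0999984741211]]
```

View pics/w2c.png

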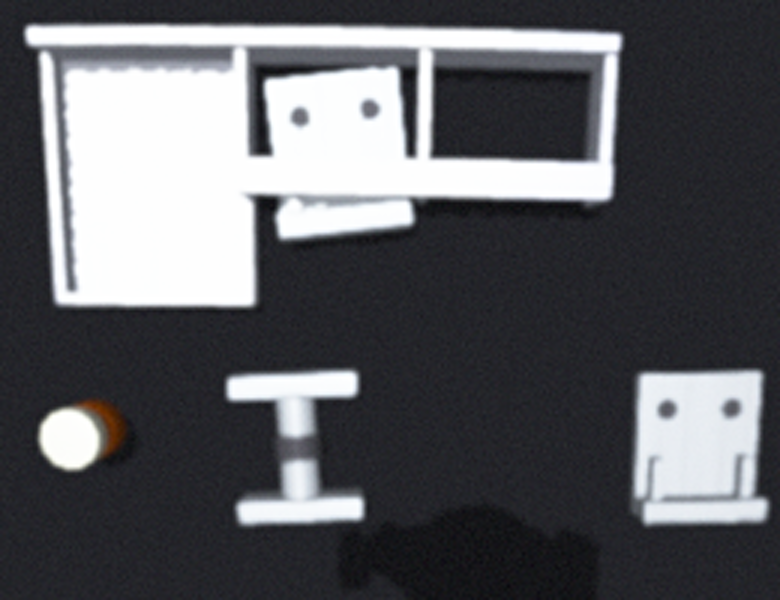

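View pics/w2h.png

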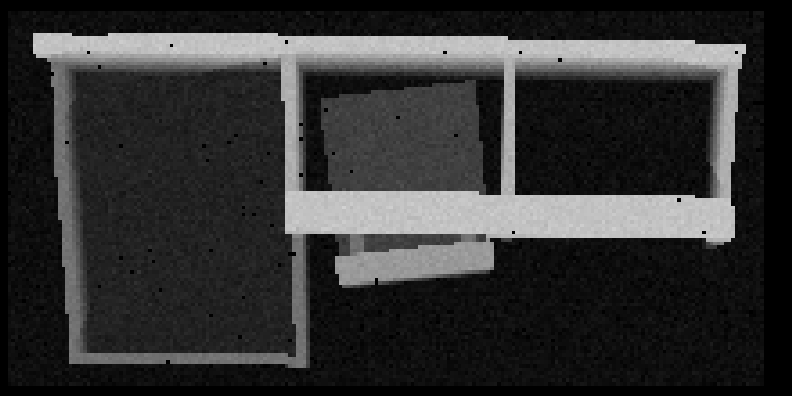

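```bash
cat > tray.py <<'E'
from h import *
def tray(d,box,psi0=-10.0,verbose=True):
    uv,P=cloud(d,box); a=np.radians(psi0)
    hi=(P[:,2]>.031)&(P[:,2]<.045); Q=P[hi]
    X=Q[:,0]*np.cos(a)+Q[:,1]*np.sin(a); Y=-Q[:,0]*np.sin(a)+Q[:,1]*np.cos(a)
    return Q,X,Y
E
python3 - <<'E'
from h import *
from tray import *
for n,box in(("w2",(192,8,402,112)),("top0",(310,145,412,190))):
    d=load(n); Q,X,Y=tray(d,box)
    # back edge of back wall: per-Y-bin max X ; strap front: min X
    bins=np.arange(Y.min()+.005,Y.max()-.005,.006); be=[];fe=[];se=[]
    for b in bins:
        k=(Y>=b)&(Y<b+.006)
        if k.sum()<4: continue
        x=X[k]; be.append((b+.003,x.max()))
        fe.append((b+.003,x.min()))
        s=np.sort(x); g=np.diff(s); i=g.argmax()
        if g[i]>.02: se.append((b+.003,s[i],s[i+1]))
    be=np.array(be); print(n,"Y",Y.min(),Y.max(),"back fit",np.polyfit(be[:,0],be[:,1],1),np.median(be[:,1]))
    se=np.array(se); 
    if len(se): print("strap back / wall face",np.round(np.median(se,0),4)); print(np.polyfit(se[:,0],se[:,1],1),np.polyfit(se[:,0],se[:,2],1))
    fe=np.array(fe); fs=fe[fe[:,0]<Y.min()+.16]; print("strap front",np.median(fs[:,1]),np.polyfit(fs[:,0],fs[:,1],1))
E
```

```text
w2 Y -0.07229600083626474 0.18048422805076025 back fit [5.84594621e-04 6.57424923e-01] 0.6575456797698412
strap back / wall face [0.0197 0.6055 0.6522]
[-0.00521477  0.60565784] [-0.030953    0.65157956]
strap front 0.5916003793443608 [-0.00376378  0.59172348]
top0 Y -0.07098029310554811 0.18095171080506822 back fit [0.00349399 0.65644445] 0.6567108306140278
strap back / wall face [0.003  0.6051 0.6517]
[-0.00586817  0.60485959] [-2.24704011e-04  6.51557687e-01]
strap front 0.5915812159755831 [-0.05966521  0.58953149]
```

>>> play_rows(deltas=[-9,45,1,0.016,50,-9,45,1,0,50,-9,45,1,0,50,-9,45,0,0,50,-8,45,0,0,50])

```text
time_s: 4.55
tool_pos: [0.4816, -0.0137, 0.1067]
orientation: [-0.456, 0.455, -0.541, 0.541]
force: [0.3, 0.5, -0.0]
width: 0.586
```

>>> play_rows(deltas=[0,40,0,0,50,0,20,0,0,50,0,0,0,0,50])

```text
time_s: 4.85
tool_pos: [0.4795, -0.0141, 0.0459]
orientation: [0.454, -0.456, 0.543, -0.54]
force: [-0.1, 0.2, 0.1]
width: 0.586
```

```bash
python3 - <<'E'
from h import *
from station import *
s=observe(); M=rot(s["orientation"]); print(np.round(M,3),s["tool_pos"],s["time_s"])
d=grab_frame("wrist"); np.savez("w3.npz",**d); cv2.imwrite("pics/w3.png",d["frame"]); print(d["eye"])
E
```

```text
[[-0.172 -0.006  0.985]
 [-0.985  0.001 -0.172]
 [ 0.    -1.    -0.006]] [ 0.47950952 -0.01409528  0.04590408] 4.85
[ 0.54828058 -0.0269868   0.18690619]
```

View pics/w3.png

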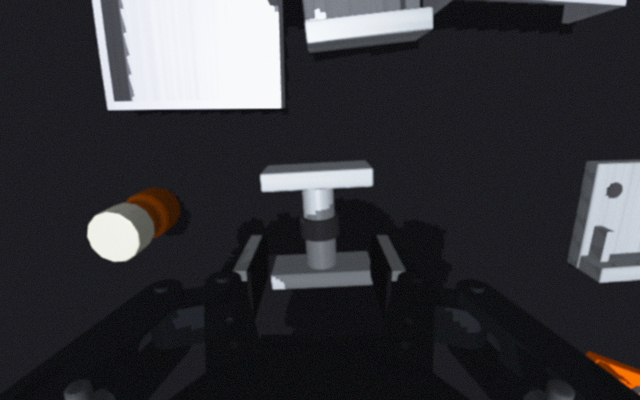

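>>> play_rows(deltas=[0,25,1,0,50,0,16,1,0,50,0,0,0,0,50], newtons=25)

```text
time_s: 5.2
tool_pos: [0.4837, -0.0149, 0.0075]
orientation: [0.455, -0.454, 0.542, -0.542]
force: [-1.0, -0.3, 1.2]
width: 0.589
```

>>> play_rows(deltas=[0,0,0,0,30,0,0,0,0,12,0,0,0,0,12,0,0,0,0,12,0,0,0,0,12])

```text
time_s: 5.7
tool_pos: [0.4844, -0.0152, 0.0089]
orientation: [-0.455, 0.453, -0.541, 0.543]
force: [-0.1, 0.3, 6.6]
width: 0.256
```

>>> play_rows(deltas=[0,-1,0,0,12,0,0,0,0,12,0,0,0,0,12])

```text
time_s: 6.0
tool_pos: [0.4836, -0.0149, 0.0089]
orientation: [-0.454, 0.454, -0.542, 0.542]
force: [-0.3, 0.4, 5.8]
width: 0.249
```

```bash
python3 - <<'E'
from h import *
from station import *
s=observe(); M=rot(s["orientation"]); print(np.round(M,3),s["tool_pos"],s["time_s"],s["width"],s["force"])
d=grab_frame("wrist"); np.savez("w4.npz",**d); cv2.imwrite("pics/w4.png",d["frame"])
E
```

```text
[[-0.175  0.001  0.985]
 [-0.985  0.    -0.175]
 [-0.001 -1.     0.001]] [ 0.48364266 -0.01486819  0.00892811] 6.0 0.2493964709335644 [-0.25531831  0.37360866  5.8474154 ]
```

View pics/w4.png

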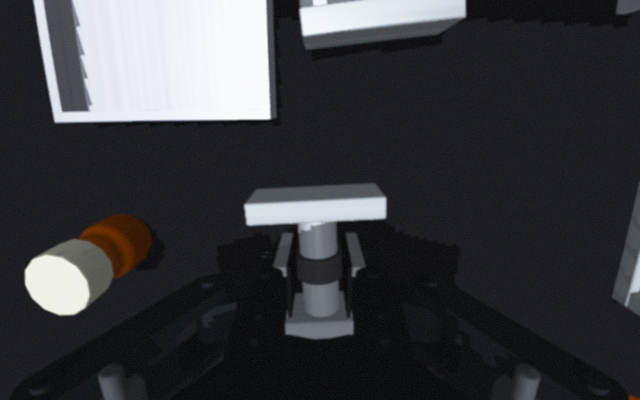

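>>> play_rows(deltas=[0,-2,0,0,12,0,0,0,0,12])

```text
time_s: 6.25
tool_pos: [0.4832, -0.015, 0.0103]
orientation: [0.454, -0.454, 0.542, -0.542]
force: [-0.0, 0.5, -1.8]
width: 0.256
```

>>> play_rows(deltas=[0,-2,0,0,12,0,0,0,0,12])

```text
time_s: 6.45
tool_pos: [0.4833, -0.015, 0.0123]
orientation: [0.454, -0.454, 0.542, -0.542]
force: [-0.6, -0.3, -2.2]
width: 0.251
```

>>> play_rows(deltas=[20,0,0,0,12,30,0,0,0,12,30,0,0,0,12,18,0,0,0,12,0,0,0,0,12])

```text
time_s: 6.95
tool_pos: [0.4655, -0.1155, 0.0126]
orientation: [-0.452, 0.453, -0.542, 0.544]
force: [0.3, 0.5, -2.2]
width: 0.248
```

```bash
cat > st.py <<'E'
from h import *
from station import *
import sys
s=observe(); M=rot(s["orientation"]); p=np.array(s["tool_pos"]); a=np.radians(-10)
to=np.array([.6140,-.0976]); R2=np.array([[np.cos(a),np.sin(a)],[-np.sin(a),np.cos(a)]])
print("t",s["time_s"],"p",np.round(p*1000,1),"trayrel",np.round(R2@(p[:2]-to)*1000,1),"head",round(np.degrees(np.arctan2(M[1,2],M[0,2])),2),"tilt",round(np.degrees(np.arccos(-M[2,1])),2),"w",round(s["width"]*85.4,1),"F",np.round(s["force"],1))
if len(sys.argv)>1:
    n,cam=sys.argv[1:3]; d=grab_frame(cam); np.savez(n+".npz",**d); cv2.imwrite(f"pics/{n}.png",d["frame"])
E
python3 st.py w5 wrist
```

```text
t 6.95 p [ 465.5 -115.5   12.6] trayrel [-143.1  -43.4] head -10.45 tilt 0.19 w 21.2 F [ 0.3  0.5 -2.2]
```

View pics/w5.png

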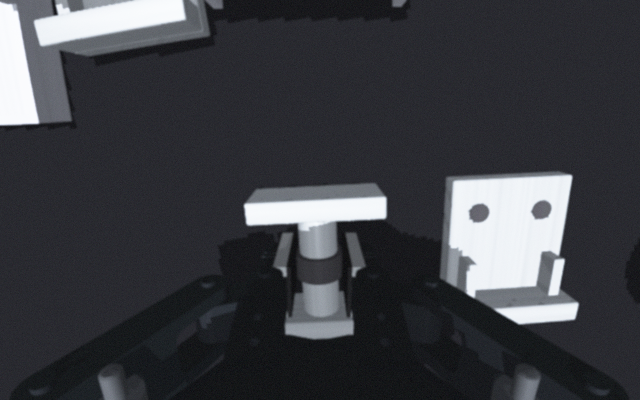

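>>> play_rows(deltas=[-3,0,0,0,12,0,3,0,0,12,0,0,0,0,12])

```text
time_s: 7.3
tool_pos: [0.4671, -0.1066, 0.009]
orientation: [0.455, -0.455, 0.542, -0.541]
force: [-0.7, 0.3, -1.2]
width: 0.251
```

```bash
python3 st.py
```

```text
t 7.3 p [ 467.1 -106.6    9. ] trayrel [-143.1  -34.4] head -9.92 tilt 0.08 w 21.4 F [-0.7  0.3 -1.2]
```

>>> play_rows(deltas=[4,0,0,0,12,0,0,20,0,12,0,0,20,0,12,0,0,0,0,12,0,0,0,0,12])

```text
time_s: 7.8
tool_pos: [0.5048, -0.1194, 0.009]
orientation: [0.454, -0.454, 0.542, -0.542]
force: [-0.6, 0.2, -1.2]
width: 0.256
```

```bash
python3 st.py w6 wrist
```

```text
t 7.8 p [ 504.8 -119.4    9. ] trayrel [-103.8  -40.5] head -10.08 tilt 0.06 w 21.8 F [-0.6  0.2 -1.2]
```

View pics/w6.png

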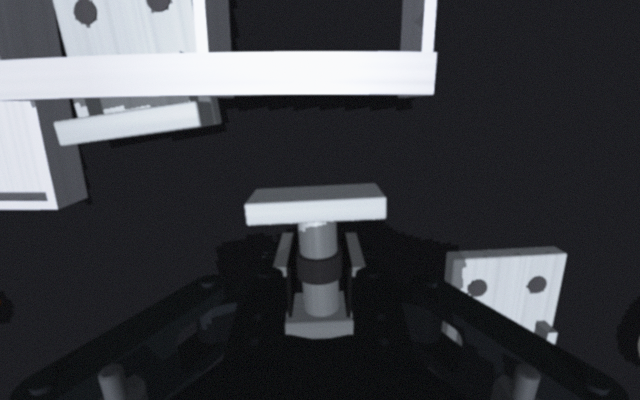

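>>> play_rows(deltas=[0,0,15,0,12,0,0,15,0,12,0,0,12,0,12,0,0,11,0,12,0,0,0,0,12])

```text
time_s: 8.35
tool_pos: [0.5578, -0.1288, 0.0092]
orientation: [-0.454, 0.454, -0.542, 0.542]
force: [-0.7, -0.0, -1.5]
width: 0.254
```

```bash
python3 st.py w7 wrist
```

```text
t 8.35 p [ 557.8 -128.8    9.2] trayrel [-49.9 -40.5] head -10.07 tilt 0.02 w 21.7 F [-0.7 -0.  -1.5]
```

View pics/w7.png

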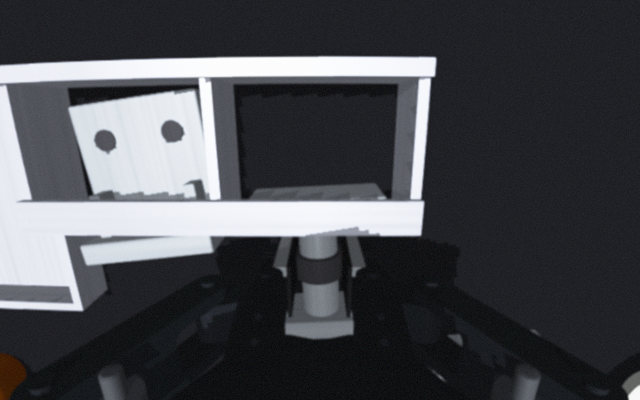

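>>> play_rows(deltas=[0,1,0,0.04,12,0,0,0,0,20,0,0,0,0,32,0,0,0,0,32,0,-20,0,0,32])

```text
time_s: 8.9
tool_pos: [0.5552, -0.1277, 0.0263]
orientation: [0.442, -0.444, 0.553, -0.549]
force: [0.4, -0.0, -0.4]
width: 0.375
```

>>> play_rows(deltas=[0,-40,0,0,32,0,0,0,-0.04,32,0,0,-30,0,32,0,0,-30,0,32,0,0,0,0,32])

```text
time_s: 9.4
tool_pos: [0.4931, -0.1172, 0.0679]
orientation: [0.452, -0.454, 0.545, -0.54]
force: [-0.4, -0.5, 1.0]
width: 0.371
```

```bash
python3 st.py w8 wrist
```

```text
t 9.4 p [ 493.1 -117.2   67.9] trayrel [-115.7  -40.3] head -10.26 tilt 0.42 w 31.7 F [-0.4 -0.5  1. ]
```

View pics/w8.png

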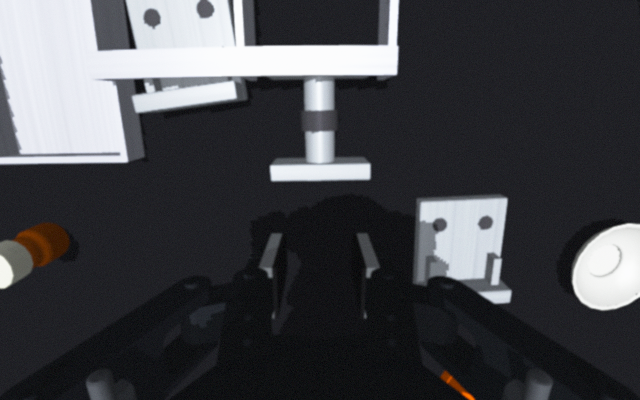

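>>> play_rows(deltas=[0,30,0,0,32,0,26,0,0,32,0,0,0,0,32,0,0,10,0,32,0,0,0,0,32])

```text
time_s: 9.95
tool_pos: [0.5113, -0.1209, 0.0134]
orientation: [-0.455, 0.454, -0.54, 0.543]
force: [-0.5, 0.0, -1.0]
width: 0.373
```

```bash
python3 st.py w9 wrist
```

```text
t 9.95 p [ 511.3 -120.9   13.4] trayrel [-97.1 -40.8] head -10.05 tilt 0.27 w 31.9 F [-0.5  0.  -1. ]
```

View pics/w9.png

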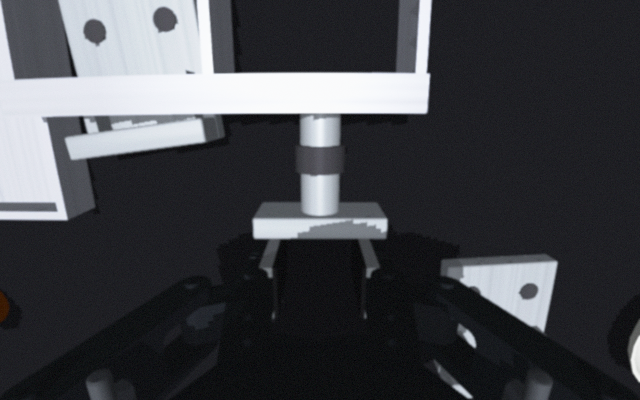

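>>> play_rows(deltas=[0,4,3,0,32,0,0,7,0,32,0,0,7,0,32,0,0,7,0,32,0,0,7,0,32])

```text
time_s: 10.5
tool_pos: [0.5393, -0.1255, 0.0084]
orientation: [0.454, -0.454, 0.542, -0.542]
force: [-1.5, -0.0, 1.7]
width: 0.376
```

```bash
python3 st.py
```

```text
t 10.5 p [ 539.3 -125.5    8.4] trayrel [-68.7 -40.4] head -10.08 tilt 0.03 w 32.1 F [-1.5 -0.   1.7]
```

>>> play_rows(deltas=[0,0,5,0,32,0,0,4,0,32,0,0,3,0,32,0,0,0,0,32])

```text
time_s: 10.9
tool_pos: [0.5515, -0.1277, 0.0083]
orientation: [-0.454, 0.454, -0.542, 0.542]
force: [-0.0, 0.1, -1.1]
width: 0.376
```

```bash
python3 st.py w10 wrist
```

```text
t 10.9 p [ 551.5 -127.7    8.3] trayrel [-56.4 -40.5] head -10.09 tilt 0.08 w 32.1 F [-0.   0.1 -1.1]
```

View pics/w10.png

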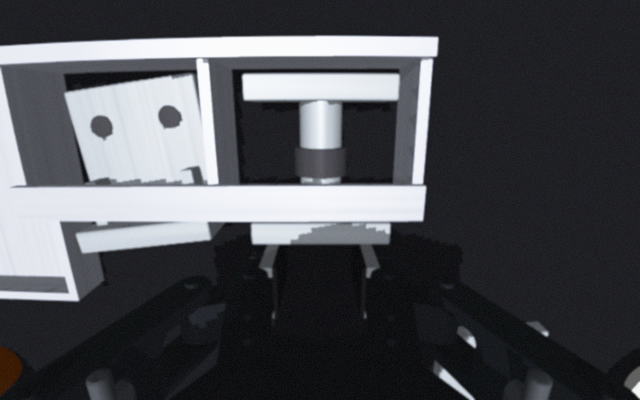

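>>> play_rows(deltas=[0,0,2,0,32,0,0,0,0,32])

```text
time_s: 11.15
tool_pos: [0.5527, -0.128, 0.0083]
orientation: [-0.454, 0.454, -0.542, 0.542]
force: [-0.3, 0.3, 0.2]
width: 0.372
```

>>> play_rows(deltas=[0,0,1.5,0,32,0,0,0,0,32])

```text
time_s: 11.35
tool_pos: [0.5543, -0.1282, 0.0083]
orientation: [-0.454, 0.454, -0.542, 0.542]
force: [-1.0, 1.5, 0.7]
width: 0.373
```

>>> play_rows(deltas=[0,0,1,0,32,0,0,0,0,32])

```text
time_s: 11.55
tool_pos: [0.5553, -0.1284, 0.0083]
orientation: [-0.454, 0.454, -0.542, 0.542]
force: [-1.2, 0.2, 0.9]
width: 0.372
```

```bash
cat > gap.py <<'E'
from h import *
import sys
d=load(sys.argv[1]); uv,P=cloud(d); a=np.radians(-10); t=np.array([.6140,-.0976])
D=P[:,:2]-t; X=(D[:,0]*np.cos(a)+D[:,1]*np.sin(a))*1000; Y=(-D[:,0]*np.sin(a)+D[:,1]*np.cos(a))*1000; Z=P[:,2]*1000
k=(Y>-62)&(Y<-18)
f=X[k&(Z>20)&(Z<29)&(X>-8)&(X<40)]; w=X[k&(Z>31)&(Z<45)&(X>10)&(X<60)]; st=X[k&(Z>31)&(Z<45)&(X<-5)&(X>-50)]; r=X[k&(Z>20)&(Z<29)&(X<-30)&(X>-60)]
for n,v in(("front plate",f),("backwall top",w),("strap",st),("rear plate",r)): print(n,len(v),np.round(np.percentile(v,[1,5,50,95,99]),1) if len(v) else "")
k=(Z>31)&(Z<45)&(X>10)&(X<60); print("Y ext",np.percentile(Y[k],[.5,99.5]))
E
python3 st.py w11 wrist; python3 gap.py w2; python3 gap.py w11
```

```text
t 11.55 p [ 555.3 -128.4    8.3] trayrel [-52.5 -40.5] head -10.09 tilt 0.02 w 31.8 F [-1.2  0.2  0.9]
front plate 62 [30.4 30.5 30.9 31.3 31.4]
backwall top 185 [30.3 30.7 33.2 35.9 36.2]
strap 397 [-30.1 -29.5 -22.8 -16.2 -15.7]
rear plate 0 
Y ext [-419.89342493  371.7613344 ]
front plate 5078 [-7.5 -5.3 22.5 30.  30.2]
backwall top 2599 [30.1 30.2 33.  35.9 36.2]
strap 4908 [-48.4 -42.5 -23.5 -16.  -15.7]
rear plate 1693 [-58.2 -50.7 -37.6 -34.1 -33.6]
Y ext [-81.37291853  79.28979779]
```

View pics/w11.png

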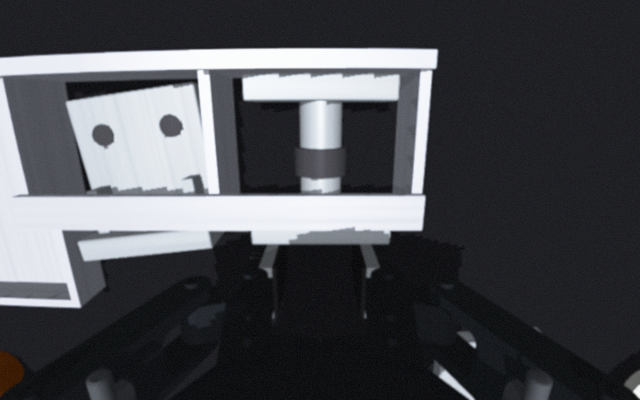

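>>> play_rows(deltas=[0,0,1,0,32,0,0,0,0,32])

```text
time_s: 11.8
tool_pos: [0.556, -0.1285, 0.0083]
orientation: [0.454, -0.454, 0.542, -0.542]
force: [-1.6, 0.5, -0.2]
width: 0.376
```

>>> play_rows(deltas=[0,0,0.7,0,32,0,0,0,0,32])

```text
time_s: 12.0
tool_pos: [0.556, -0.1285, 0.0083]
orientation: [0.454, -0.454, 0.543, -0.542]
force: [-3.7, 0.6, 2.7]
width: 0.376
```

>>> play_rows(deltas=[0,0,0.3,0,32,0,0,0,0,32,0,0,-10,0,32,0,0,-20,0,32,0,-40,0,0,32])

```text
time_s: 12.5
tool_pos: [0.5227, -0.1216, 0.0449]
orientation: [0.452, -0.456, 0.545, -0.539]
force: [1.1, -0.1, -0.1]
width: 0.373
```

>>> play_rows(deltas=[0,-40,0,0,32,0,-40,0,0,32,0,0,0,0,32])

```text
time_s: 12.8
tool_pos: [0.5321, -0.1256, 0.1337]
orientation: [-0.457, 0.451, -0.538, 0.546]
force: [0.3, -0.6, 0.1]
width: 0.375
```

```bash
python3 st.py w12 wrist; python3 gap.py w12; python3 -c "
from h import *
d=load('w12'); crop(d,(150,0,450,200),2.6,'pics/w12c.png')"
```

```text
t 12.8 p [ 532.1 -125.6  133.7] trayrel [-75.8 -41.8] head -10.09 tilt 0.85 w 32.0 F [ 0.3 -0.6  0.1]
front plate 1344 [-7.5 -5.2 22.6 29.9 30.3]
backwall top 640 [30.  30.2 33.1 36.4 36.6]
strap 1104 [-29.8 -29.6 -23.  -16.4 -16.3]
rear plate 602 [-39.4 -39.3 -35.3 -31.4 -31.3]
Y ext [-81.49587418 168.49212691]
```

View pics/w12c.png

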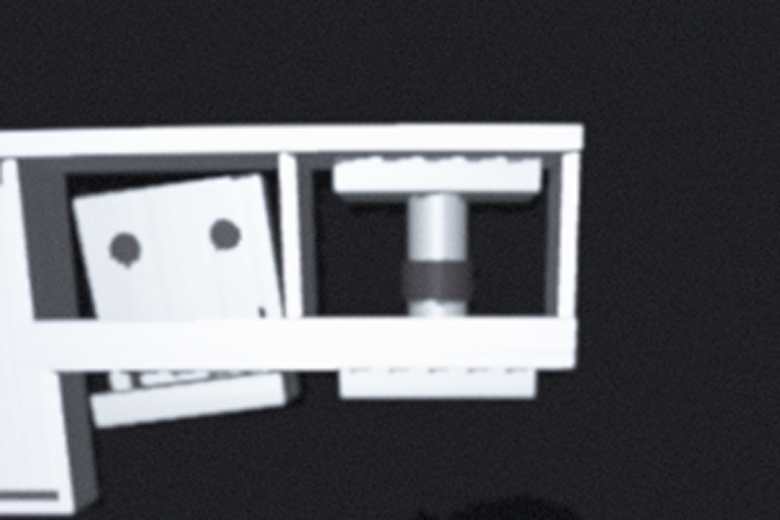

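```bash
cat > hold.py <<'E'
from h import *
def frame(d,box,verbose=1):
    uv,P=cloud(d,box); m=P[:,2]>.012; uv,P=uv[m],P[m]
    Q=P.copy()
    for _ in range(15):
        A=np.c_[Q[:,:2],np.ones(len(Q))]; co=np.linalg.lstsq(A,Q[:,2],rcond=None)[0]; r=Q[:,2]-A@co; k=abs(r)<max(.0028,1.5*r.std()); Q=Q[k]
    n=np.array([-co[0],-co[1],1]); n/=np.linalg.norm(n)
    h=(P-[0,0,co[2]])@n
    return uv,P,n,co,h
E
python3 - <<'E'
from hold import *
d=load("w1"); uv,P,n,co,h=frame(d,(270,20,395,165))
H,e=np.histogram(h,np.arange(-.008,.03,.001)); print(np.c_[e[:-1]*1000,H].astype(int).tolist())
psi=np.arctan2(co[1],co[0]); print("psi",np.degrees(psi))
# outer rectangle of plate points near plane
k=abs(h)<.004
xs=np.array([np.cos(psi),np.sin(psi),0]); u=xs-n*(xs@n); u/=np.linalg.norm(u); v=np.cross(n,u)
U=P@u; V=P@v
r=cv2.minAreaRect((np.c_[U[k],V[k]]*1000).astype(np.float32)); print("plate rect in slope coords",r)
for nm,(lo,hi) in {"rib":(.0185,.0235),"peg":(.0235,.03)}.items():
    k2=(h>lo)&(h<hi); print(nm,k2.sum(),"U",np.percentile(U[k2],[2,50,98]),"V",np.percentile(V[k2],[2,50,98]),"world",P[k2].mean(0))
np.savez("hf.npz",n=n,u=u,v=v,c=co[2],psi=psi)
E
```

```text
[[-8, 211], [-7, 112], [-6, 82], [-5, 114], [-4, 472], [-3, 1981], [-2, 1598], [-1, 889], [0, 2581], [1, 2363], [2, 382], [2, 41], [4, 35], [5, 88], [6, 165], [6, 190], [8, 159], [9, 58], [10, 25], [11, 33], [12, 26], [13, 31], [13, 24], [15, 29], [16, 29], [17, 28], [18, 36], [19, 18], [20, 60], [21, 200], [22, 207], [23, 57], [24, 40], [25, 11], [26, 1], [27, 0], [28, 0]]
psi 16.573999602468138
plate rect in slope coords ((502.5750732421875, 191.83592224121094), (100.63722229003906, 142.37062072753906), 89.69058990478516)
rib 550 U [0.48754897 0.49467032 0.54245951] V [0.17115118 0.19366007 0.2127784 ] world [0.45602107 0.33657651 0.07205625]
peg 67 U [0.53371277 0.5383434  0.54216573] V [0.19376256 0.19739058 0.20191986] world [0.48630174 0.3511248  0.09441155]
```

```bash
cat > hp.py <<'E'
from hold import *
f=np.load("hf.npz"); n,u,v=f["n"],f["u"],f["v"]; c0=f["c"]*n[2]; psi=float(f["psi"])
def W(U,V,h): return (U*u+V*v+(h*.001*1000+c0*1000)*n)   # mm
def peg(th,h): return W(565.8-28*np.cos(th),191.9+28*np.sin(th),h)
hx=np.array([np.cos(psi),np.sin(psi),0]); hy=np.array([-np.sin(psi),np.cos(psi),0])
E
python3 - <<'E'
from hp import *
d=load("w1"); uv,P,_,_,h=frame(d,(270,20,395,165)); U=P@u*1000;V=P@v*1000;h=h*1000
k=(h>20)&(h<24.5)&(U<515); print("rib top U",np.percentile(U[k],[1,3,50,97,99]),"V",np.percentile(V[k],[1,3,50,97,99]),np.median(h[k]))
k=(abs(h)<4); 
k=(h>22.5)&(U>525); print("peg",U[k].mean(),V[k].mean(),np.percentile(h[k],[50,90]))
# pivot disc
k=(h>4.5)&(h<9)&(U>545); print("disc/tab h",np.median(h[k]),"U",np.percentile(U[k],[1,99]),"V",np.percentile(V[k],[1,99]), cv2.minEnclosingCircle(np.c_[U[k&(U>558)],V[k&(U>558)]].astype(np.float32)))
print("peg now",peg(.2,24.3),peg(.2,14))
for n_,hh in(("start",0),):
    p=peg(.2,14); print("A0 ",p-hy*26+[0,0,-3],"above") 
    for th in(.2,.5,.8,1.1): print(th,peg(th,14)-hy*20+[0,0,-3])
    for th in(1.1,1.4,1.6): print("B",th,peg(th,24)-hx*(5*.866+11),"z of rail under",)
print("rib center top",W(494,192,22.3),"face",W(494,192,-2.3))
E
```

```text
rib top U [487.16211792 487.64721829 493.5919384  498.99436053 499.35848896] V [170.43763265 171.48598677 192.39817157 212.61306817 213.5843292 ] 21.946911274855545
peg 538.3353617722685 197.7892491395397 [24.13672931 25.13132714]
disc/tab h 7.437036898371586 U [545.4437067  572.65558606] V [184.58932958 201.25391311] ((564.836669921875, 192.99493408203125), 8.96273136138916)
peg now [487.14129124 351.00499296  94.63969061] [492.07823098 352.4743195   85.72017798]
A0  [499.4948209  327.55456441  82.72017798] above
0.2 [497.78330015 333.30527712  82.72017798]
0.5 [497.92258098 341.54867708  84.1552191 ]
0.8 [500.22572494 349.18498473  86.68794857]
1.1 [504.48699903 355.53207144  90.09212519]
B 1.1 [479.29571349 368.90164768 101.75184618] z of rail under
B 1.4 [485.13447079 373.3925471  105.72338501] z of rail under
B 1.6 [489.65025516 375.14914143 108.51223313] z of rail under
rib center top [452.84125307 335.09710829  70.72458361] face [464.63239071 338.60637362  49.42166996]
```

>>> play_rows(deltas=[-44,-10,-11,0,0,-44,-10,-11,0,0,-44,-10,-11,0,0,-44,-10,-11,0,0,-44,-10,-11,0,0])

```text
time_s: 13.35
tool_pos: [0.5115, 0.1051, 0.1774]
orientation: [0.454, -0.454, 0.542, -0.542]
force: [1.0, -0.0, 0.5]
width: -0.004
```

>>> play_rows(deltas=[-44,0,-11,0,0,-44,0,-11,0,0,-44,0,-11,0,0,-44,0,-11,0,0,-44,0,-11,0,0])

```text
time_s: 13.85
tool_pos: [0.4956, 0.3314, 0.1767]
orientation: [0.454, -0.454, 0.542, -0.542]
force: [0.1, -1.0, 0.8]
width: -0.002
```

>>> play_rows(deltas=[0,0,0,-0.116,0,0,0,0,-0.116,0,0,0,0,-0.116,0,0,0,0,-0.116,0,0,0,0,0,0])

```text
time_s: 14.35
tool_pos: [0.496, 0.3292, 0.177]
orientation: [-0.566, 0.567, -0.424, 0.423]
force: [0.3, 0.1, -0.2]
width: 0.001
```

```bash
python3 st.py w13 wrist
```

```text
t 14.35 p [496.  329.2 177. ] trayrel [-190.3  399.9] head 16.49 tilt 0.07 w 0.1 F [ 0.3  0.1 -0.2]
```

View pics/w13.png

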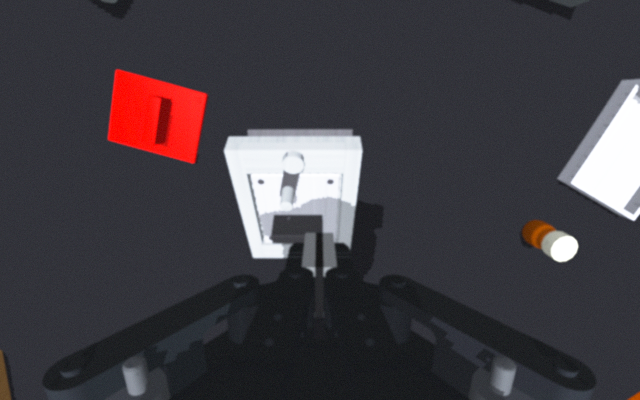

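>>> play_rows(deltas=[2,40,3,0,0,0,35,0,0,0,0,15,0,0,0,0,0,0,0,0])

```text
time_s: 14.8
tool_pos: [0.4981, 0.3274, 0.0857]
orientation: [-0.565, 0.568, -0.424, 0.423]
force: [-0.1, 0.6, -0.3]
width: 0.001
```

```bash
python3 st.py w14 wrist
```

```text
t 14.8 p [498.1 327.4  85.7] trayrel [-187.9  398.4] head 16.42 tilt 0.31 w 0.1 F [-0.1  0.6 -0.3]
```

View pics/w14.png

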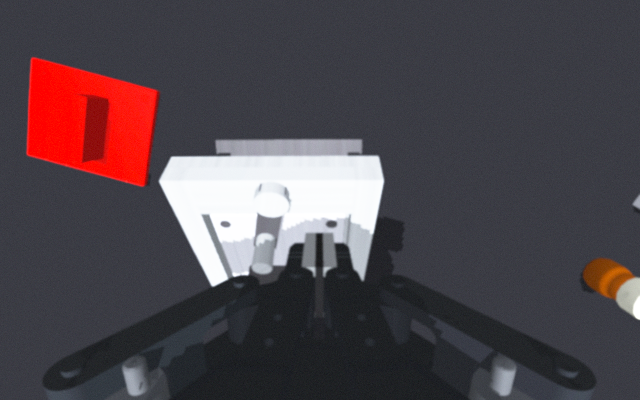

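>>> play_rows(deltas=[-9,0,0,0,0,-6,0,0,0,0,-5,-1,2,0,0,-5,-2,3,0,0,0,0,0,0,0])

```text
time_s: 15.35
tool_pos: [0.4984, 0.3543, 0.0923]
orientation: [0.567, -0.566, 0.423, -0.423]
force: [0.4, -1.7, 1.7]
width: -0.0
```

>>> play_rows(deltas=[-4,-2,3,0,0,-3,-2,3,0,0,0,0,0,0,0])

```text
time_s: 15.65
tool_pos: [0.5019, 0.3612, 0.0957]
orientation: [-0.566, 0.567, -0.423, 0.424]
force: [-0.1, -5.4, 4.5]
width: 0.001
```

```bash
python3 st.py w15 wrist
```

```text
t 15.65 p [501.9 361.2  95.7] trayrel [-190.1  432.4] head 16.48 tilt 0.07 w 0.1 F [-0.1 -5.4  4.5]
```

View pics/w15.png

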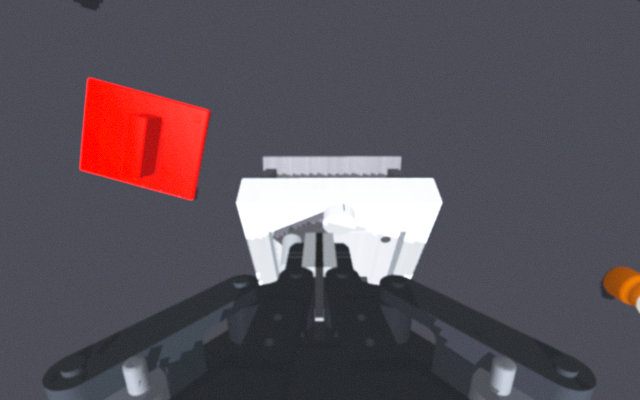

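>>> play_rows(deltas=[4,0,0,0,0,0,0,-28,0,0,-10,2,0,0,0,-9,2,0,0,0,0,0,0,0,0])

```text
time_s: 16.2
tool_pos: [0.469, 0.372, 0.0905]
orientation: [0.568, -0.567, 0.423, -0.421]
force: [-0.1, -0.3, -0.2]
width: -0.0
```

```bash
python3 st.py w16 wrist
```

```text
t 16.2 p [469.  372.   90.5] trayrel [-224.3  437.3] head 16.76 tilt 0.16 w -0.0 F [-0.1 -0.3 -0.2]
```

View pics/w16.png

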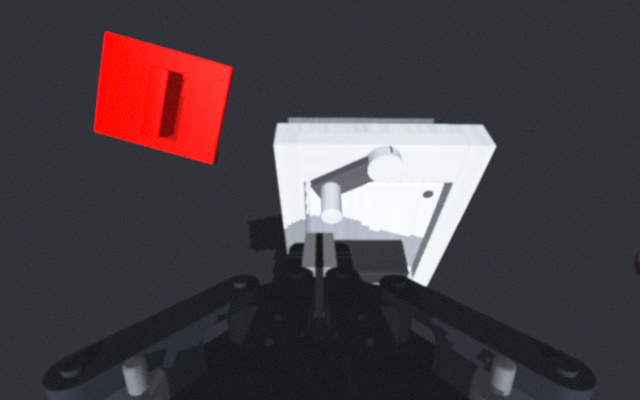

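>>> play_rows(deltas=[0,0,5,0,0,0,-2,5,0,0,0,-2,4,0,0,0,-2,3,0,0,0,0,0,0,0])

```text
time_s: 16.75
tool_pos: [0.4858, 0.3739, 0.0972]
orientation: [-0.566, 0.567, -0.424, 0.422]
force: [-3.3, 0.2, 0.9]
width: 0.001
```

>>> play_rows(deltas=[0,-2,3,0,0,0,-1,2,0,0,0,0,0,0,0])

```text
time_s: 17.05
tool_pos: [0.4919, 0.3745, 0.1008]
orientation: [0.567, -0.566, 0.423, -0.423]
force: [-3.4, 1.5, 1.2]
width: 0.004
```

```bash
python3 st.py w17 wrist
```

```text
t 17.05 p [491.9 374.5 100.8] trayrel [-202.3  443.7] head 16.48 tilt 0.05 w 0.3 F [-3.4  1.5  1.2]
```

View pics/w17.png

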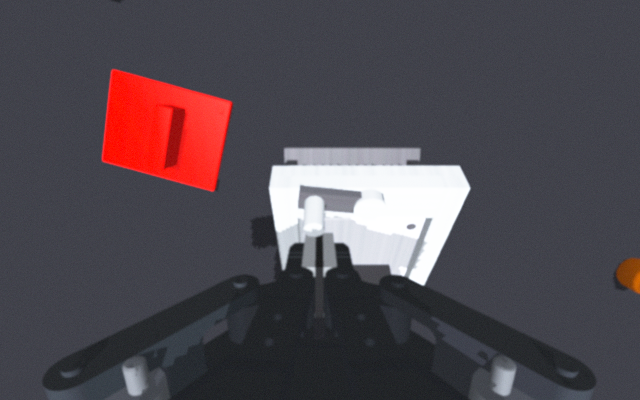

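>>> play_rows(deltas=[0,-1,2,0,0,0,0,1,0,0,0,0,0,0,0])

```text
time_s: 17.4
tool_pos: [0.4923, 0.3745, 0.1008]
orientation: [-0.565, 0.568, -0.424, 0.422]
force: [-6.0, -0.5, 2.2]
width: -0.002
```

>>> play_rows(deltas=[0,0,-20,0,10,0,-30,-30,0,40,0,-40,-30,0,60,0,-20,0,0,60,0,0,0,0,60])

```text
time_s: 17.9
tool_pos: [0.4213, 0.3528, 0.1953]
orientation: [0.57, -0.563, 0.422, -0.425]
force: [0.8, 0.0, -0.5]
width: 0.704
```

```bash
python3 st.py w18 wrist; python3 -c "
from h import *
d=load('w18'); crop(d,(220,40,420,240),3,'pics/w18c.png')"
```

```text
t 17.9 p [421.3 352.8 195.3] trayrel [-268.   410.1] head 16.41 tilt 0.65 w 60.1 F [ 0.8  0.  -0.5]
```

View pics/w18.png

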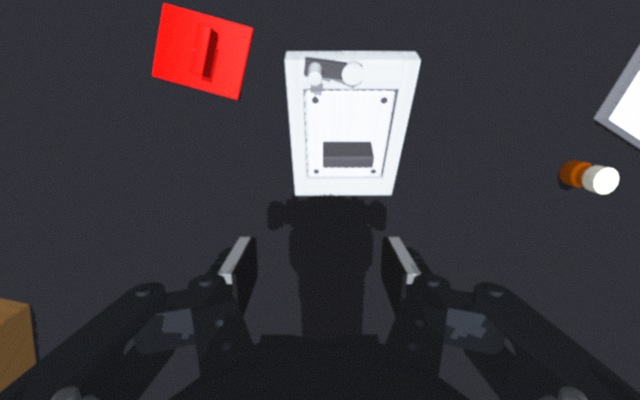

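```bash
python3 - <<'E'
from hold import *
for nm,box in(("w1",(270,20,395,165)),("w18",(280,45,425,200))):
    d=load(nm); uv,P,n,co,h=frame(d,box); h=h*1000; psi=np.arctan2(co[1],co[0])
    xs=np.array([np.cos(psi),np.sin(psi),0]); u=xs-n*(xs@n); u/=np.linalg.norm(u); v=np.cross(n,u)
    U=P@u*1000;V=P@v*1000
    k=(h>20)&(h<24.5); k&=U<np.percentile(U,55)
    b=cv2.minAreaRect(np.c_[U[k],V[k]].astype(np.float32)); c=P[k].mean(0)*1000
    print(nm,"psi",np.degrees(psi),"tilt",np.degrees(np.arccos(n[2])),"rib",b,"topcenter",c,"faceunder(-24.5n)",c-24*n,np.median(h[k]))
E
python3 - <<'E'
import sys; sys.path.insert(0,".")
import os; os.chdir(".")
from h import *
d=load("top0"); print(proj(d,np.array([[.4528,.3351,.0707]])), (np.array([472.5,367.5])/6+[150,160]))
E
```

```text
w1 psi 16.573999602468138 tilt 30.006107645615145 rib ((493.0751953125, 191.9894561767578), (43.5494384765625, 12.864368438720703), 89.85795593261719) topcenter [452.69545457 335.24969228  70.19184731] faceunder(-24.5n) [464.19900349 338.67336577  49.40851692] 21.946911274855545
w18 psi 16.217126276709124 tilt 29.755636659836217 rib ((493.3743591308594, 195.41465759277344), (43.95537567138672, 12.765695571899414), 89.3752212524414) topcenter [452.88136849 335.45960395  70.3596035 ] faceunder(-24.5n) [464.3186689  338.7861545   49.52400366] 22.189370889474336
[[227.81582646 223.01499969]] [228.75 221.25]
```

View pics/w18c.png

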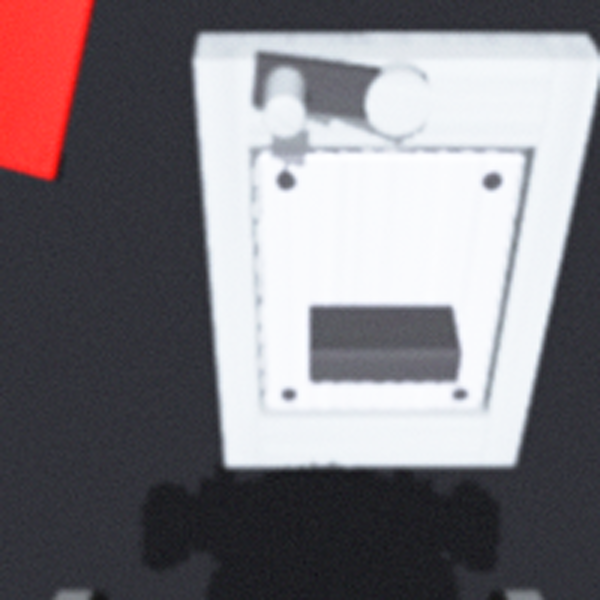

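>>> play_rows(deltas=[13,35,16,0,54,13,35,15,0,54,0,30,0,0,54,0,0,0,0,54,0,0,0,0,54], newtons=35)

```text
time_s: 18.45
tool_pos: [0.455, 0.3358, 0.0906]
orientation: [-0.566, 0.567, -0.423, 0.424]
force: [0.1, 0.3, -0.1]
width: 0.633
```

```bash
python3 st.py w19 wrist
```

```text
t 18.45 p [455.  335.8  90.6] trayrel [-231.8  399.2] head 16.44 tilt 0.1 w 54.1 F [ 0.1  0.3 -0.1]
```

View pics/w19.png

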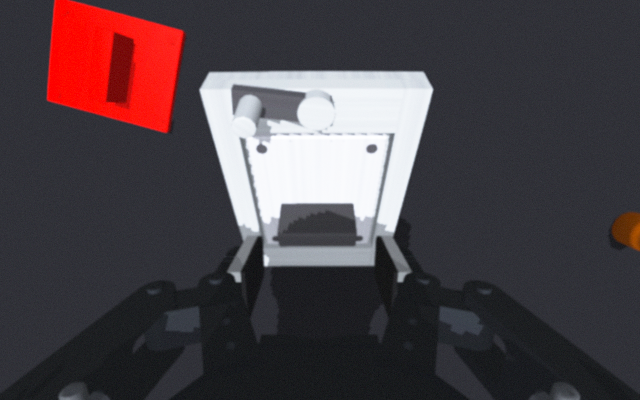

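```bash
python3 - <<'E'
from h import *
d=load("w19"); uv,P=cloud(d,(225,225,280,400)); p=np.array([.455,.3358,.0906]); a=np.radians(16.44)
X=((P[:,:2]-p[:2])@[np.cos(a),np.sin(a)])*1000; Y=((P[:,:2]-p[:2])@[-np.sin(a),np.cos(a)])*1000; Z=(P[:,2]-p[2])*1000
k=(Z>-15)&(Z<60)&(abs(X)<30)
for z in range(-10,50,4):
    m=k&(Z>=z)&(Z<z+4)
    if m.sum()>5: print(z,m.sum(),"X",np.round(np.percentile(X[m],[2,98]),1),"Y",np.round(np.percentile(Y[m],[2,98]),1))
E
```

```text
2 51 X [-8.8  9.7] Y [25.3 25.6]
6 115 X [-9.3 12. ] Y [25.3 36.2]
10 174 X [-8.8 12.2] Y [25.3 38.2]
14 188 X [-9.5 12.1] Y [25.3 38.9]
18 199 X [-8.6 12.1] Y [25.4 38.6]
22 217 X [-9.2 12.2] Y [25.4 37.4]
26 201 X [-9.9 12. ] Y [25.4 36.4]
30 221 X [-9.6 12.2] Y [25.4 35.1]
34 229 X [-9.5 12. ] Y [25.4 32. ]
38 347 X [-4.3 12. ] Y [25.4 31.5]
42 65 X [ 3.9 13.2] Y [27.2 32. ]
46 67 X [12.  13.2] Y [26.6 30.8]
```

>>> play_rows(deltas=[0,20,4,0,54,0,18,0,0,54,0,0,0,0,54,0,0,0,0,54], newtons=35)

```text
time_s: 18.9
tool_pos: [0.4591, 0.3382, 0.0547]
orientation: [0.567, -0.566, 0.423, -0.423]
force: [0.3, 0.7, 0.5]
width: 0.63
```

```bash
python3 st.py
```

```text
t 18.9 p [459.1 338.2  54.7] trayrel [-228.2  402.3] head 16.52 tilt 0.13 w 53.8 F [0.3 0.7 0.5]
```

>>> play_rows(deltas=[1,2,0,0,50,0,0,0,0,40,0,0,0,0,38,0,0,0,0,38,0,0,0,0,38], newtons=35)

```text
time_s: 19.4
tool_pos: [0.4594, 0.337, 0.0527]
orientation: [0.567, -0.566, 0.423, -0.423]
force: [-0.7, -0.5, 6.4]
width: 0.502
```

```bash
python3 st.py w20 wrist
```

```text
t 19.4 p [459.4 337.   52.7] trayrel [-227.8  401.2] head 16.49 tilt 0.13 w 42.9 F [-0.7 -0.5  6.4]
```

View pics/w20.png

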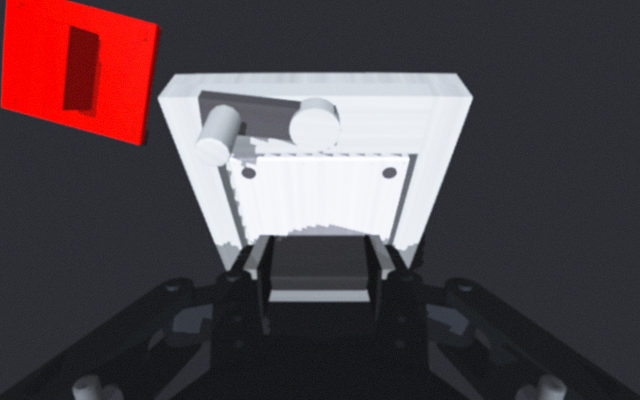

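>>> play_rows(deltas=[0,-3.5,-2,0,38,0,-3.5,-2,0,38,0,-4.5,-2.5,0,38,0,-4.5,-2.5,0,38,0,0,0,0,38], newtons=45)

```text
time_s: 19.95
tool_pos: [0.4488, 0.3339, 0.0676]
orientation: [-0.566, 0.567, -0.423, 0.423]
force: [-0.3, -0.0, -1.4]
width: 0.503
```

```bash
python3 st.py w21 wrist
```

```text
t 19.95 p [448.8 333.9  67.6] trayrel [-237.6  396.3] head 16.52 tilt 0.1 w 42.9 F [-0.3 -0.  -1.4]
```

View pics/w21.png

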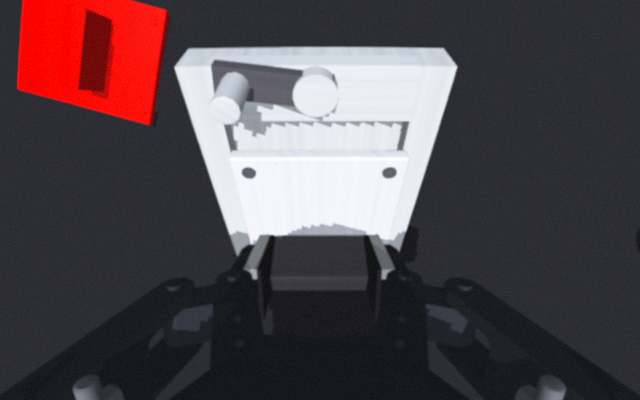

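>>> play_rows(deltas=[0,-9,-5,0,38,0,-12,-5,0,38,0,-20,0,0,38,0,-30,0,0,38,0,-30,0,0,38])

```text
time_s: 20.5
tool_pos: [0.4397, 0.3308, 0.1699]
orientation: [-0.566, 0.567, -0.423, 0.423]
force: [0.2, 0.8, -0.6]
width: 0.501
```

>>> play_rows(deltas=[20,-10,4,0,38,35,0,8,0,38,35,0,8,0,38,35,0,8,0,38,35,0,8,0,38])

```text
time_s: 21.0
tool_pos: [0.5204, 0.1852, 0.1785]
orientation: [-0.566, 0.567, -0.424, 0.423]
force: [-0.3, -0.1, -1.7]
width: 0.501
```

>>> play_rows(deltas=[35,0,8,0,38,35,0,8,0,38,35,0,8,0,38,35,0,8,0,38,25,0,5,0,38])

```text
time_s: 21.5
tool_pos: [0.6028, 0.0355, 0.1786]
orientation: [-0.565, 0.566, -0.424, 0.425]
force: [-0.6, 0.6, -1.0]
width: 0.505
```

>>> play_rows(deltas=[10,0,0,0.09,38,0,0,0,0.09,38,0,0,0,0.09,38,0,0,0,0.09,38,0,0,0,0.1,38])

```text
time_s: 22.0
tool_pos: [0.6046, 0.0292, 0.1783]
orientation: [0.453, -0.454, 0.543, -0.542]
force: [-0.3, -0.5, -1.0]
width: 0.506
```

>>> play_rows(deltas=[0,0,0,0,38])

```text
time_s: 22.1
tool_pos: [0.6046, 0.0295, 0.1781]
orientation: [0.454, -0.455, 0.542, -0.541]
force: [0.0, -0.1, -0.6]
width: 0.502
```

```bash
python3 st.py w22 wrist; python3 st.py s22 side;
```

```text
t 22.1 p [604.6  29.5 178.1] trayrel [-31.3 123.6] head -9.94 tilt 0.1 w 42.9 F [ 0.  -0.1 -0.6]
t 22.15 p [604.8  29.7 178.1] trayrel [-31.2 123.8] head -9.82 tilt 0.08 w 42.9 F [ 0.  -0.4 -0.2]
```

View pics/w22.png

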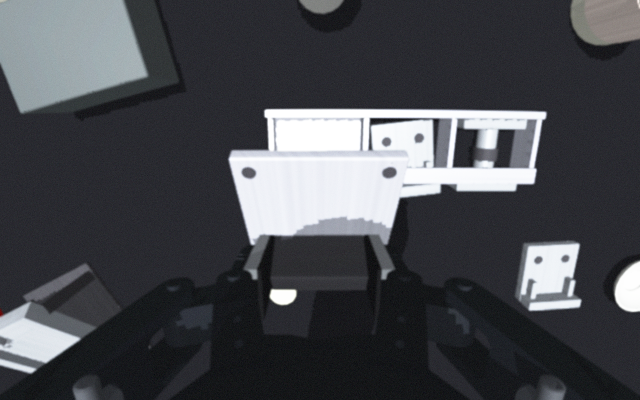

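View pics/s22.png

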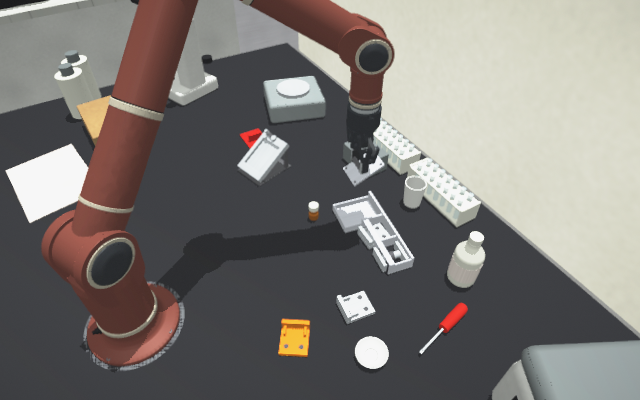

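```bash
cat > pl.py <<'E'
from h import *
from station import *
import sys
def plate(d,p,box=(228,145,412,234)):
    uv,P=cloud(d,box); a=np.radians(-10)
    k=(P[:,2]>p[2]-.03)&(np.linalg.norm(P[:,:2]-p[:2],axis=1)<.09); Q=P[k]
    for _ in range(10):
        A=np.c_[Q[:,:2],np.ones(len(Q))]; co=np.linalg.lstsq(A,Q[:,2],rcond=None)[0]; r=Q[:,2]-A@co; Q=Q[abs(r)<max(.0015,2*r.std())]
    X=((Q[:,:2]-p[:2])@[np.cos(a),np.sin(a)])*1000; Y=((Q[:,:2]-p[:2])@[-np.sin(a),np.cos(a)])*1000
    print("tilt",np.degrees(np.arctan(np.hypot(co[0],co[1]))),"dir",np.degrees(np.arctan2(co[1],co[0])),"n",len(Q),"X rel",np.percentile(X,[1,99.5]),"Y rel",np.percentile(Y,[.5,99.5]),"z rel",np.percentile((Q[:,2]-p[2])*1000,[1,99]))
if __name__=="__main__":
    plate(load(sys.argv[1]),np.array([float(v) for v in sys.argv[2:5]])/1000)
E
python3 pl.py w22 604.6 29.5 178.1
```

```text
tilt 29.77748723257126 dir -10.108110920894141 n 12256 X rel [10.49668204 51.06229301] Y rel [-35.09503017  33.35699503] z rel [-1.14772451 22.16275241]
```

>>> play_rows(deltas=[-1,40,-1,0,38,0,40,0,0,38,0,35,0,0,38,0,20,0,0,38,0,0,0,0,38], newtons=30)

```text
time_s: 22.7
tool_pos: [0.602, 0.032, 0.0403]
orientation: [0.454, -0.457, 0.543, -0.539]
force: [-0.7, -0.4, -1.6]
width: 0.503
```

```bash
python3 st.py w23 wrist; python3 st.py s23 side; python3 -c "
from h import *
d=load('s23'); crop(d,(310,130,450,280),4,'pics/s23c.png')"
```

```text
t 22.7 p [602.   32.   40.3] trayrel [-34.3 125.6] head -9.81 tilt 0.41 w 42.9 F [-0.7 -0.4 -1.6]
t 22.75 p [603.8  31.6  42.4] trayrel [-32.5 125.4] head -9.82 tilt 0.16 w 43.0 F [-0.4 -0.3 -0.9]
```

View pics/s23c.png

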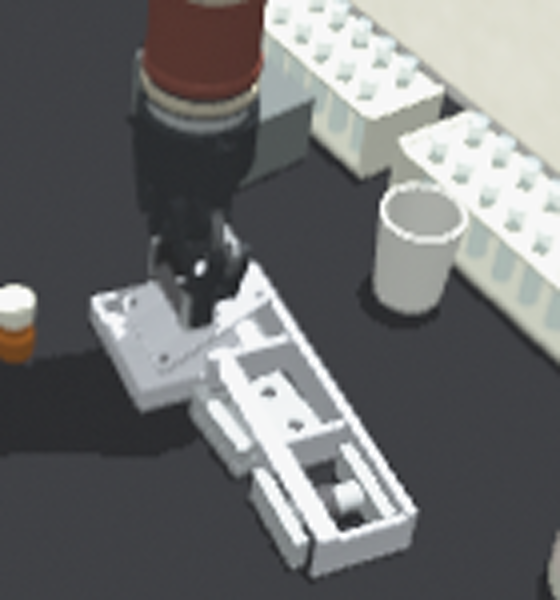

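View pics/w23.png

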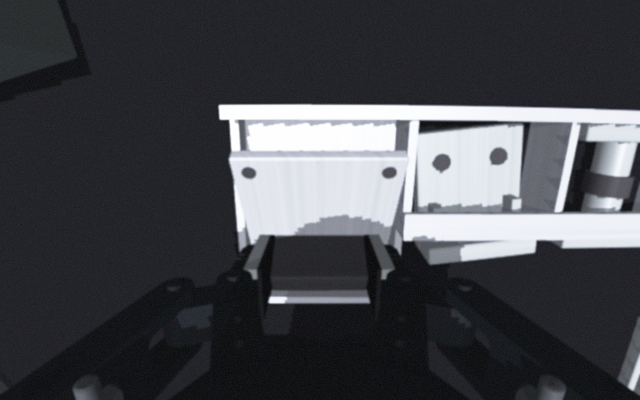

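>>> play_rows(deltas=[0,4,0,0,38,0,4,0,0,38,0,0,0,0,38], newtons=20)

```text
time_s: 23.1
tool_pos: [0.6048, 0.0321, 0.0356]
orientation: [0.455, -0.455, 0.541, -0.541]
force: [0.7, 0.4, -1.4]
width: 0.5
```

>>> play_rows(deltas=[0,3,0,0,38,0,0,0,0,38])

```text
time_s: 23.3
tool_pos: [0.6045, 0.0321, 0.0322]
orientation: [0.455, -0.455, 0.541, -0.541]
force: [-0.5, 1.0, -1.7]
width: 0.499
```

>>> play_rows(deltas=[0,3,0,0,38,0,0,0,0,38])

```text
time_s: 23.5
tool_pos: [0.6053, 0.0318, 0.0301]
orientation: [-0.456, 0.455, -0.541, 0.541]
force: [-1.4, 0.9, 4.6]
width: 0.503
```

```bash
python3 st.py w24 wrist; python3 pl.py w24 604 31.5 31
```

```text
t 23.5 p [605.3  31.8  30.1] trayrel [-31.  125.9] head -9.86 tilt 0.07 w 42.9 F [-1.4  0.9  4.6]
tilt 29.430138668891615 dir -9.838964359640869 n 12338 X rel [11.68621016 52.42646725] Y rel [-34.76296056  33.85506408] z rel [-1.83450904 21.15390435]
```

>>> play_rows(deltas=[0,2,0,0,38,0,0,0,0,38])

```text
time_s: 23.75
tool_pos: [0.6063, 0.0316, 0.0294]
orientation: [-0.456, 0.454, -0.541, 0.542]
force: [0.2, 0.7, 9.9]
width: 0.503
```

>>> play_rows(deltas=[0,2,0,0,38,0,0,0,0,38])

```text
time_s: 23.95
tool_pos: [0.6077, 0.0314, 0.0283]
orientation: [-0.457, 0.453, -0.54, 0.543]
force: [0.5, 0.4, 12.7]
width: 0.5
```

```bash
python3 st.py w25 wrist; python3 pl.py w25 605 31.8 27
```

```text
t 23.95 p [607.7  31.4  28.3] trayrel [-28.6 125.9] head -9.87 tilt 0.39 w 42.7 F [ 0.5  0.4 12.7]
tilt 26.213390901515105 dir -9.658202816196846 n 12482 X rel [13.34056071 53.9428498 ] Y rel [-35.46623628  33.36854296] z rel [ 0.57111317 20.73899503]
```

>>> play_rows(deltas=[0,2,-1,0,38,0,0,0,0,38])

```text
time_s: 24.2
tool_pos: [0.6086, 0.0312, 0.0275]
orientation: [-0.458, 0.452, -0.538, 0.544]
force: [1.4, -0.1, 16.0]
width: 0.503
```

>>> play_rows(deltas=[0,2,-1,0,38,0,0,0,0,38])

```text
time_s: 24.4
tool_pos: [0.6098, 0.031, 0.0265]
orientation: [-0.459, 0.451, -0.537, 0.545]
force: [3.0, 1.3, 17.6]
width: 0.501
```

```bash
python3 st.py w26 wrist; python3 pl.py w26 607 31.4 26
```

```text
t 24.4 p [609.8  31.   26.5] trayrel [-26.5 125.9] head -9.88 tilt 0.92 w 42.8 F [ 3.   1.3 17.6]
tilt 23.405109090403418 dir -9.586658925036998 n 12513 X rel [13.49353286 54.05194529] Y rel [-35.42470784  33.41176576] z rel [-9.66426399e-03  1.77851976e+01]
```

View pics/w26.png

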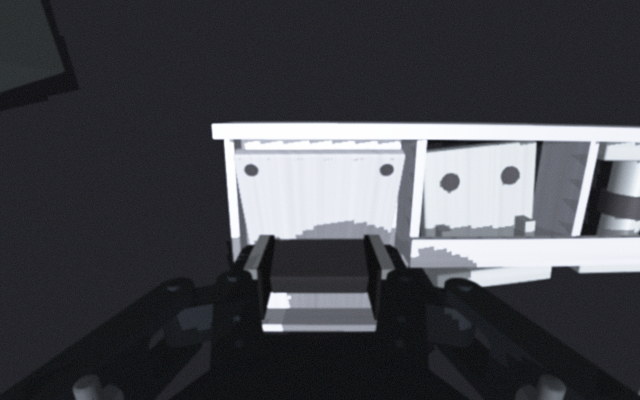

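>>> play_rows(deltas=[0,-8,0,0,38,0,-3,-6,0,38,0,0,-5,0,38,0,0,0,0,38])

```text
time_s: 24.85
tool_pos: [0.5936, 0.0337, 0.0327]
orientation: [-0.456, 0.454, -0.54, 0.543]
force: [5.1, -0.5, 0.1]
width: 0.506
```

```bash
python3 st.py w27 wrist; python3 pl.py w27 595 33 32; python3 gap.py w27|grep -v plate
```

```text
t 24.85 p [593.6  33.7  32.7] trayrel [-42.9 125.8] head -9.89 tilt 0.3 w 43.2 F [ 5.1 -0.5  0.1]
tilt 24.68611866699836 dir -9.793436292732743 n 12417 X rel [ 9.23062541 49.50360978] Y rel [-34.86051699  33.85014168] z rel [ 0.37516568 19.22650096]
backwall top 51 [30.3 30.4 32.5 36.4 36.4]
strap 890 [-29.7 -29.1 -22.4 -15.6 -15.4]
Y ext [-18.45454451 169.09689584]
```

View pics/w27.png

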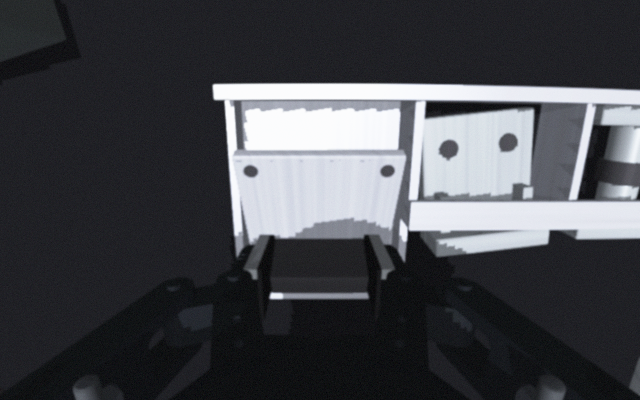

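>>> play_rows(deltas=[0,0,3,0,38,0,0,0,0,38])

```text
time_s: 25.1
tool_pos: [0.594, 0.0337, 0.0316]
orientation: [0.455, -0.456, 0.542, -0.54]
force: [1.7, -0.4, -0.7]
width: 0.502
```

```bash
python3 st.py
```

```text
t 25.1 p [594.   33.7  31.6] trayrel [-42.5 125.9] head -9.86 tilt 0.15 w 42.9 F [ 1.7 -0.4 -0.7]
```

>>> play_rows(deltas=[0,2,1,0,38,0,2,2,0,38,0,2,2,0,38])

```text
time_s: 25.4
tool_pos: [0.5974, 0.0333, 0.0257]
orientation: [0.454, -0.456, 0.543, -0.539]
force: [-3.9, 1.6, 8.7]
width: 0.501
```

```bash
python3 st.py
```

```text
t 25.4 p [597.4  33.3  25.7] trayrel [-39.1 126. ] head -9.84 tilt 0.36 w 42.8 F [-3.9  1.6  8.7]
```

>>> play_rows(deltas=[0,2,2,0,38,0,2,2,0,38])

```text
time_s: 25.6
tool_pos: [0.6013, 0.0327, 0.0225]
orientation: [0.454, -0.456, 0.543, -0.539]
force: [-4.4, 1.0, 8.3]
width: 0.5
```

```bash
python3 st.py w28 wrist; python3 pl.py w28 602 32 26;python3 gap.py w28|grep -v plate
```

```text
t 25.6 p [601.3  32.7  22.5] trayrel [-35.1 126.1] head -9.85 tilt 0.36 w 42.7 F [-4.4  1.   8.3]
tilt 16.437354096036774 dir -9.585968037019349 n 12197 X rel [ 9.89399118 49.83633726] Y rel [-35.04323968  33.91624522] z rel [-4.27878752  8.06050263]
backwall top 0 
strap 449 [-29.8 -29.  -22.8 -15.6 -15.4]
Y ext [ -7.79155356 169.06112329]
```

>>> play_rows(deltas=[0,2,1.5,0,38,0,2,1.5,0,38])

```text
time_s: 25.85
tool_pos: [0.605, 0.032, 0.0189]
orientation: [0.455, -0.456, 0.543, -0.54]
force: [-3.2, 1.7, 8.1]
width: 0.504
```

>>> play_rows(deltas=[0,2,1.5,0,38])

```text
time_s: 25.95
tool_pos: [0.6067, 0.0317, 0.017]
orientation: [0.455, -0.456, 0.542, -0.54]
force: [-2.9, 0.8, 8.8]
width: 0.5
```

```bash
python3 st.py w29 wrist; python3 pl.py w29 604 32 18;python3 gap.py w29|grep -v plate
```

```text
t 25.95 p [606.7  31.7  17. ] trayrel [-29.6 126.1] head -9.85 tilt 0.23 w 42.7 F [-2.9  0.8  8.8]
tilt 8.281825449133953 dir -9.393421194729987 n 11619 X rel [13.05212233 51.0862935 ] Y rel [-43.71032218  41.21938334] z rel [-2.62299526  3.99175184]
backwall top 0 
strap 240 [-29.9 -29.5 -23.6 -15.6 -15.3]
Y ext [ -4.04816652 169.37664245]
```

>>> play_rows(deltas=[0,2,1,0,38,0,2,0.5,0,38])

```text
time_s: 26.2
tool_pos: [0.6095, 0.0312, 0.0134]
orientation: [0.455, -0.455, 0.542, -0.541]
force: [-0.2, 0.5, 8.4]
width: 0.498
```

```bash
python3 st.py w30 wrist; python3 pl.py w30 604 32 14
```

```text
t 26.2 p [609.5  31.2  13.4] trayrel [-26.8 126.1] head -9.85 tilt 0.09 w 42.5 F [-0.2  0.5  8.4]
tilt 3.5247726805537467 dir -9.72458443424646 n 11086 X rel [15.59443854 52.25890606] Y rel [-43.7735894  40.1081621] z rel [-2.90253201  1.04671247]
```

View pics/w30.png

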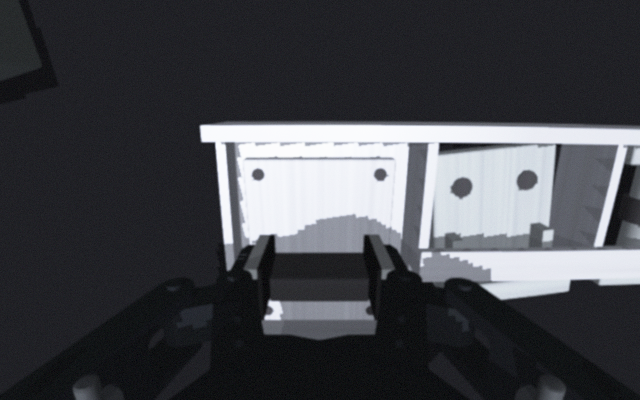

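>>> play_rows(deltas=[0,2,0,0,38,0,1,0,0,38])

```text
time_s: 26.45
tool_pos: [0.6111, 0.0309, 0.0111]
orientation: [-0.456, 0.454, -0.541, 0.542]
force: [0.2, 0.6, 9.7]
width: 0.501
```

```bash
python3 st.py w31 wrist; python3 pl.py w31 604 32 12
```

```text
t 26.45 p [611.1  30.9  11.1] trayrel [-25.2 126.1] head -9.85 tilt 0.17 w 42.8 F [0.2 0.6 9.7]
tilt 5.53076494220897 dir 164.2838824793038 n 12331 X rel [17.13898795 58.32447033] Y rel [-44.04636394  40.17386425] z rel [-9.01061962 -0.82826165]
```

```bash
python3 - <<'E'
from pl import *
plate(load("w30"),np.array([.6095,.0312,.0134]),(255,165,385,212))
plate(load("w31"),np.array([.6111,.0309,.0111]),(255,165,385,212))
uv,P=cloud(load("w31"),(255,165,385,212)); print(np.percentile(P[:,2],[2,50,98]))
crop(load("w31"),(200,100,440,340),2.5,"pics/w31c.png")
E
```

```text
tilt 3.6458251288226067 dir -10.391004316761752 n 6006 X rel [21.54688833 44.07373922] Y rel [-31.2066764   28.85699805] z rel [-1.60772712  1.64043261]
tilt 0.6203919508882334 dir -13.044786274886011 n 6002 X rel [21.22600811 43.6496056 ] Y rel [-31.56152137  29.25454819] z rel [-2.99104516 -0.38554416]
[0.0081582  0.00941238 0.01069881]
```

View pics/w31c.png

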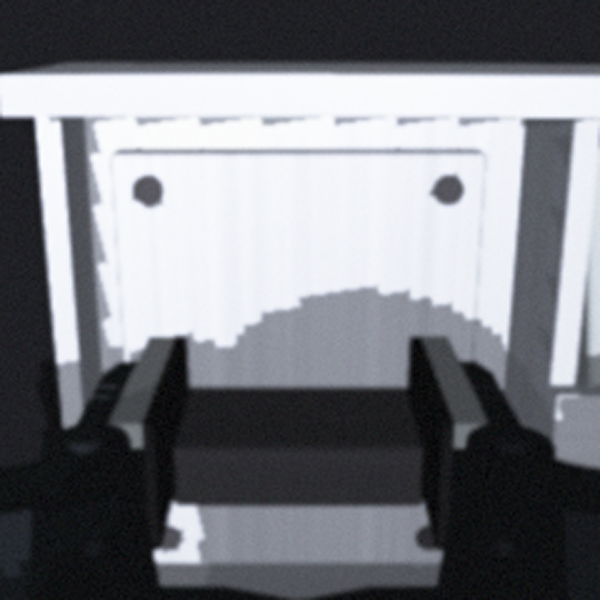

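>>> play_rows(deltas=[0,-1.5,0,0,38,0,0,0,0,45,0,0,0,0,48,0,0,0,0,48])

```text
time_s: 26.9
tool_pos: [0.6091, 0.0311, 0.0103]
orientation: [0.455, -0.456, 0.541, -0.541]
force: [-0.7, 1.1, 0.3]
width: 0.557
```

>>> play_rows(deltas=[0,-6,0,0,48,0,-15,0,0,48,0,-30,0,0,48,0,-40,0,0,48,0,-40,-20,0,48])

```text
time_s: 27.4
tool_pos: [0.5918, 0.0336, 0.1444]
orientation: [-0.456, 0.454, -0.54, 0.543]
force: [1.1, 1.1, 0.9]
width: 0.562
```

>>> play_rows(deltas=[0,-40,-30,0,60,0,-30,-30,0,60,0,0,0,0,60])

```text
time_s: 27.7
tool_pos: [0.53, 0.0444, 0.2168]
orientation: [-0.457, 0.453, -0.541, 0.542]
force: [0.3, -1.0, -0.2]
width: 0.701
```

```bash
python3 st.py w32 wrist;python3 st.py t32 top;  python3 gap.py w32; python3 - <<'E'
from h import *
crop(load("t32"),(140,80,500,300),2.2,"pics/t32c.png")
E
```

```text
t 27.7 p [530.   44.4 216.8] trayrel [-107.4  125.3] head -9.91 tilt 0.39 w 59.8 F [ 0.3 -1.  -0.2]
t 27.75 p [530.9  44.8 214.8] trayrel [-106.6  125.8] head -9.87 tilt 0.31 w 60.1 F [ 1.1  0.1 -0.3]
front plate 805 [-7.1 -5.2 22.7 30.3 30.7]
backwall top 339 [29.9 30.1 32.9 36.  36.5]
strap 623 [-29.5 -29.1 -22.8 -16.6 -16. ]
rear plate 391 [-39.3 -39.  -34.8 -30.6 -30.1]
Y ext [-80.65857119 370.75080748]
```

View pics/w32.png

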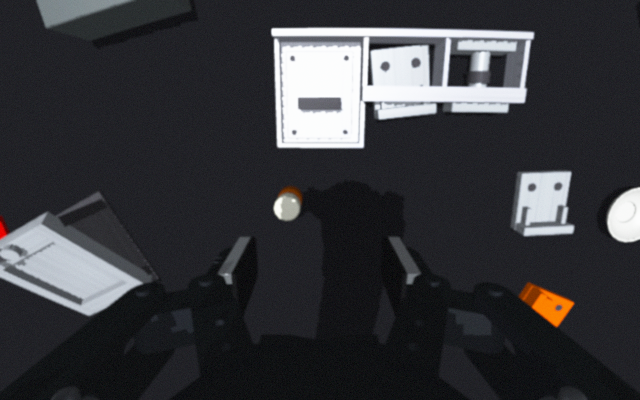

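View pics/t32c.png

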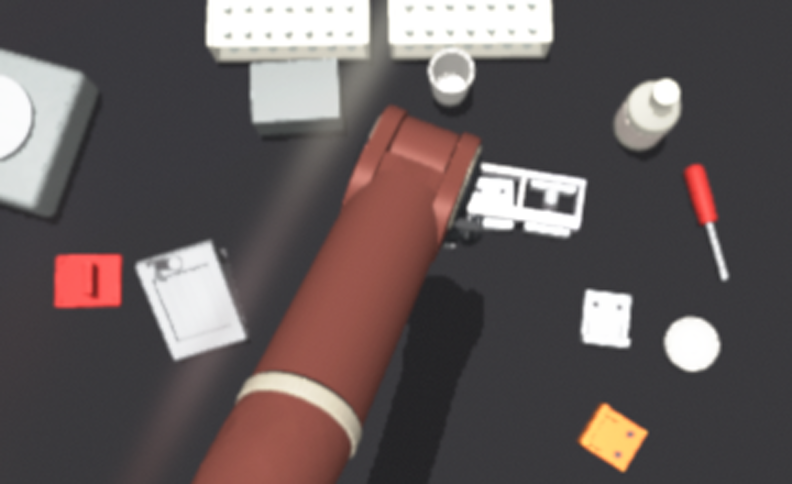

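```bash
python3 - <<'E'
from pl import *
d=load("w32"); uv,P=cloud(d,(288,58,354,94)); 
Q=P[P[:,2]<.016]; A=np.c_[Q[:,:2],np.ones(len(Q))]; co=np.linalg.lstsq(A,Q[:,2],rcond=None)[0]; print("cover tilt deg",np.degrees(np.hypot(*co[:2])),"z",np.median(Q[:,2]))
uv,P=cloud(d,(285,48,358,145)); print("rib top z",np.percentile(P[:,2],99))
for nm,box,lo,hi in(("bracket bench",(508,165,580,240),.005,.04),("vial",(270,185,305,225),.035,.06)):
    _,P=cloud(d,box); k=(P[:,2]>lo)&(P[:,2]<hi); print(nm,cv2.minAreaRect((P[k][:,:2]*1000).astype(np.float32))[0])
d=load("w2")
for nm,box,lo,hi in(("bracket bench",(398,122,450,185),.005,.04),("vial",(198,132,237,165),.035,.06)):
    _,P=cloud(d,box); k=(P[:,2]>lo)&(P[:,2]<hi); print(nm,cv2.minAreaRect((P[k][:,:2]*1000).astype(np.float32))[0])
hand_in()
E
```

```text
cover tilt deg 0.738786341574143 z 0.008765513644855033
rib top z 0.03369684254211826
bracket bench (450.5909423828125, -210.87704467773438)
vial (505.5444641113281, 82.6615982055664)
bracket bench (450.415771484375, -210.90005493164062)
vial (505.4952392578125, 82.14435577392578)
the job is handed in; nothing more can be done
```

The kit tray now holds one bracket (already in the left lane), the shaft and the cover plate. I handed the job in at about 27.8 s of the 72 s allowed.

**What I did**
- **Shaft:** I gripped it by its bar and moved it in front of the right lane. I slid its front under the strap, then pushed it home with the half-open fingers.
- **Tab:** I swung it to its stop on the +y side.
- **Cover plate:** The moves I had could not tilt the tool to the slope. I gripped the rib along the plate's y instead, lifted the plate out along the slope normal, and pressed it from 30° to flat on the pocket floor before letting go.

**Last checks**
- **Shaft seating:** The shaft stopped against the back stop at about 4 N. Its rear face is at tray x = -39.3 mm, against -40 mm nominal.
- **Cover plate:** It lies 0.7° off level with its face about 9 mm above the bench, 1 mm under the nominal 10 mm and within camera error. Its rib top is at 34 mm.
- **Tray:** The back wall and strap measured the same before and after, to about 0.5 mm.
- **Other things on the bench:** The spare bracket and the vial measured within 0.6 mm of where they started. The red and orange look-alikes were never touched. I only looked over the dish, driver, beaker, bottle and tip box, and saw no change.

**What did not go smoothly**
- The first press stuck at about 23° of tilt and 18 N, so I lifted off and pressed again while moving back.
- While shifting the plate for that second press, it briefly touched the pocket's front wall at about 5 N. That is below the 6.5 N at which the tray starts to slide.

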